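# Build up the cooled circuit module and the clamped transformer in their test nests

## Robot

A 6-joint arm with a two-finger parallel gripper is mounted at the origin on the work surface. World frame = base frame: x ahead of the robot, y to its left, z up, the work surface at z = 0. Lengths are in mm, angles in degrees, forces in N, time in s.
With the tool pointing down it reaches from about 350 to 850 mm from the base axis. Payload 8.1 kg.
Tool frame: the origin (TCP) lies at the very end of the fingers, on their centre line; the grasp point (between the pads) lies 19 mm behind it; z points along the fingers, y is the direction in which the jaws open and shut (so a half turn about z gives the same grasp; the last joint's range is limited). The gripper opens to 85 mm and grips with 20 to 120 N. Pads are 22 mm wide; open, the fingers measure 114 mm over their backs; the gripper's body (76 mm by 85 mm) begins 54 mm behind the grasp point. The pads swing forward as they close: fully open they stand 13 mm farther back than shut.
Start: joints at [69.763, 7.471, 85.268, -0, 87.261, -4.893], TCP at [158.744, 578.624, 231.292] pointing down, gripper open.
Joint ranges: [-169.43, 169.43], [-51.17, 129.36], [1.28, 143.12], [-76.62, 256.62], [0, 156.53], [-152.29, 152.29]. Speed limits (degrees/s): [136.94, 136.94, 159.86, 180, 180, 180].

## Interface

Orientations are given as [roll, pitch, yaw] about the fixed x, y, z axes, in that order (R = Rz(yaw) Ry(pitch) Rx(roll)).
In Python, from bench import sensors, viewer, job gives the robot as it stands.
- The arm moves only by the shell command python3 -m pendant 'ROWS' [FORCE]. ROWS is JSON, one flat list of numbers, 5 for each row, row after row: the shift along the world's x, y, z in mm, then the turn about the world's z in rad, then the finger opening in mm, from 0 to 85.4. In form: [x, y, z, twist, hand, x, y, z, twist, hand, ...]. A call has 1 to 12 rows; each row shifts and turns the pose as measured when the row begins; what a row does not reach is not made up. A row lasts 1/12 s, in which the tool goes at most 41.7 mm and 7.16 degrees, less where a joint would pass 70% of its speed; a pose out of reach is approached as far as the arm can. A call with a gripper value outside its range is refused whole. The fingers move at their own pace and stop on an object; FORCE is the grip in N (left out, the last holds). Time passes only in rows, so rows that do not move let the fingers close. It gives the time, the measured TCP pose, the force and the opening at its end, in the units of the state.
- sensors.sense(): the state, without advancing time (a new reading comes with each control period).
- viewer.snapshot(name): name is "scene" or "top" or "wrist"; returns a dict with "frame" (420x560x3 uint8, blue, green, red), "z_map" (420x560 float32, mm along the optical axis (not along the pixel's ray), 0 where there is no reading), "fx", "fy", "cx", "cy" (pixels), "view" (4x4, takes a point from world to camera coordinates). Camera axes: x right, y down, z forward; pixel columns grow to the right and rows downward; lengths in mm; the calibration is good to about 2 mm. A picture is of the moment at which its call begins.
- job.hand_in(): hands the job in, once; it reports no verdict.
The state is a dict: "time": time; "joint_pos": joint angles; "qd": joint speeds; "joint_efforts": joint torques, N m; "tool_pos": TCP position; "tcp_rot": TCP orientation; "ft_force": force on the tool from outside, world axes, zero at the start; "wrist_torque": the same for the moment, N m; "finger_gap": finger opening in mm.
Only numpy, scipy, OpenCV 4.12 (cv2) and the standard library are available. Lean on these libraries where they do the work, as an engineer would, in place of code of your own. Each camera call takes 0.05 s, during which the arm holds its last target.

## Task

Build up the two assemblies for test. In the rectangular nest with the four corner stops, lay the green circuit module flat between the stops, set the finned heat sink on the module's raised metal lid and the square fan on top of the heat sink, each centred and square with the one below; in the round seat, set the copper-wound ring transformer flat inside the rim and the steel clamp disc centred on top of it, knob up. Set everything down gently without dropping it, and leave the hand lens and the pot of screws where they lie.

Things in the scene. Friction and masses are not known exactly. Their poses are not given: they have to be found in the camera images.
- nest: Rectangular nest, fixed: dark steel plate 136 x 100 mm (x by y), its flat top 10 mm above the bench, with an L-shaped aluminium stop 6 mm high (top at 16 mm) in each corner. Between the stops the clear space is 112 x 76 mm (x by y), centred; each L is 20 mm long either way, so the middle of each side is open. Origin: centre of the underside, z up.
- seat: Round seat, fixed: shallow aluminium dish, 92 mm outside diameter, 80 mm inside, rim 12 mm above the bench, inner floor 4 mm above the bench. Origin: centre of the underside, z up.
- module: Circuit module, loose, about 160 g: box 96 x 60 x 20 mm (x by y by z) with grey metal sides, green board and black chips on top, brass strips on the short ends; in the middle of the top a flat steel lid 44 x 44 mm, its top 24 mm above the underside. Solid to grip across y (60 mm). Goes in either way round. Origin: centre of the underside, z up.
- heatsink: Heat sink, loose, about 150 g: aluminium, 54 x 54 x 28 mm, nine upright fins running along x; may be gripped across x or y like a solid block. Goes on any of the four ways round. Origin: centre of the underside, z up.
- fan: Cooling fan, loose, about 60 g: black square frame 50 x 50 x 20 mm with a grey bladed rotor seen on top; grip across x or y like a solid block. Goes on any of the four ways round. Origin: centre of the underside, z up.
- toroid: Ring transformer, loose, about 400 g: copper-wound upright-axis ring 60 mm in diameter, 28 mm high, its middle filled black, flat top. Origin: centre of the underside, z up.
- clamp: Steel clamp disc, loose, about 90 g: disc 48 mm in diameter and 5 mm thick with a round knob 22 mm in diameter standing on its middle, 27 mm high in all; grip the knob. Origin: centre of the underside, z up.
- lens: Hand lens lying flat, loose, to be left alone: black-rimmed glass 67 mm across, centred 30 mm along +x from the origin, with a black handle that reaches 65 mm along -x; 10 mm high. Origin: underside, where rim and handle meet, z up.
- pot: Small open round grey pot with brass screws in it, loose, to be left alone: 56 mm in diameter, 26 mm high. Origin: centre of the underside, z up.
Things that resemble listed ones, but are neither listed nor needed, are in the scene too. What is shaped like the clamp but pink or turquoise is not meant.

How it is judged (in metres and radians):
At the end, for the whole second after the job is handed in: Module on the nest plate between the stops (centre 12 mm, 15 deg), heat sink on its lid and fan on that (each 10 mm, 15 deg, any quarter turn), transformer on the seat's floor (12 mm), clamp disc on it (10 mm), each seated within 3 mm in height, upright within 6 deg, released, at rest (horizontal distance between module and nest below 0.012 m and z of module in the frame of nest between 0.007 and 0.013 m and angle between each of module, heatsink, fan, toroid, clamp's own z axis and vertical below 0.1 rad and linear speed of each of module, heatsink, fan, toroid, clamp below 0.02 m/s and angular speed of each of module, heatsink, fan, toroid, clamp below 0.2 rad/s and angle between the x axis of module and the x axis of nest, either way round below 0.26 rad and horizontal distance between heatsink and module below 0.01 m and z of heatsink in the frame of module between 0.021 and 0.027 m and (angle between the x axis of heatsink and the x axis of module, either way round below 0.26 rad or angle between the x axis of heatsink and the y axis of module, either way round below 0.26 rad) and horizontal distance between fan and heatsink below 0.01 m and z of fan in the frame of heatsink between 0.025 and 0.031 m and (angle between the x axis of fan and the x axis of heatsink, either way round below 0.26 rad or angle between the x axis of fan and the y axis of heatsink, either way round below 0.26 rad) and horizontal distance between toroid and seat below 0.012 m and z of toroid in the frame of seat between 0.001 and 0.007 m and horizontal distance between clamp and toroid below 0.01 m and z of clamp in the frame of toroid between 0.025 and 0.031 m); the robot touches nothing.
It fails at once if one of the five parts is dropped or thrown (faster than 0.6 m/s while the fingers do not hold it) ((linear speed of module above 0.6 m/s and contact force between module and the fingers below 0.05 N) or (linear speed of heatsink above 0.6 m/s and contact force between heatsink and the fingers below 0.05 N) or (linear speed of fan above 0.6 m/s and contact force between fan and the fingers below 0.05 N) or (linear speed of toroid above 0.6 m/s and contact force between toroid and the fingers below 0.05 N) or (linear speed of clamp above 0.6 m/s and contact force between clamp and the fingers below 0.05 N)).
It fails at once if the hand lens is moved more than 30 mm (distance of lens from where it was at the start of the episode above 0.03 m).
It fails at once if the pot of screws is moved more than 30 mm (distance of pot from where it was at the start of the episode above 0.03 m).
It also fails if it takes over 120 s, if anything falls off the work surface, if the arm or the gripper's body presses on something with over 40 N, if the wrist force passes 120 N, or if a joint passes its speed limit or range.

## Working session

There is one attempt and no reset: what is moved stays moved. The work goes in short steps, Python scripts to look and compute and a shell command to move; the robot and the scene stay as the last step left them, time stands still between calls to the robot, and variables do not carry over. Pictures are saved under pics/ and viewed, and the job is handed in when it is done.

```bash
ls; mkdir -p pics; python3 - <<'E'
from bench import sensors, viewer
import cv2,numpy as np
print(sensors.sense())
for n in ["scene","top","wrist"]:
    s=viewer.snapshot(n); cv2.imwrite(f"pics/{n}0.png",s["frame"]); np.savez(f"{n}0.npz",**s); print(n,s["fx"],s["fy"],s["cx"],s["cy"],np.round(s["view"],3).tolist())
E
```

```text
pics
{'time': 0.0, 'joint_pos': array([ 6.97632302e+01,  7.51455696e+00,  8.53295157e+01, -4.74062397e-04,
        8.72624812e+01, -4.89382858e+00]), 'qd': array([ 0.06047496, -0.06708842,  0.10129163, -0.02583364, -0.07382726,
        0.05913415]), 'joint_efforts': array([ 8.52688117e-04, -5.69406223e+01, -5.00544047e+01, -2.89044856e-04,
        1.47302588e-02, -2.35202185e-05]), 'tool_pos': array([158.55362463, 578.09497944, 230.24792346]), 'tcp_rot': array([-1.79893794e+02, -8.61830525e-03,  1.64657074e+02]), 'ft_force': array([-0.51121833,  0.37186352, -0.38658399]), 'wrist_torque': array([ 0.0199569 , -0.05485342,  0.07291234]), 'finger_gap': 85.61968389511462}
scene 417.01087719228104 417.01087719228104 275.8302981697687 200.32336503151174 [[-0.346, 0.938, 0.01, 178.36], [0.699, 0.265, -0.664, -317.01], [-0.625, -0.223, -0.748, 1423.214], [0.0, 0.0, 0.0, 1.0]]
top 381.308650815673 381.308650815673 277.79854916105506 213.8926476800063 [[-0.026, -1.0, 0.005, 18.682], [-0.999, 0.026, -0.048, 504.216], [0.048, -0.006, -0.999, 972.626], [0.0, 0.0, 0.0, 1.0]]
wrist 361.64070222395776 361.64070222395776 282.68809757284674 214.16090315877665 [[0.263, 0.965, -0.002, -599.416], [0.914, -0.249, 0.319, -42.376], [0.307, -0.086, -0.948, 381.147], [0.0, 0.0, 0.0, 1.0]]
```

View pics/top0.png

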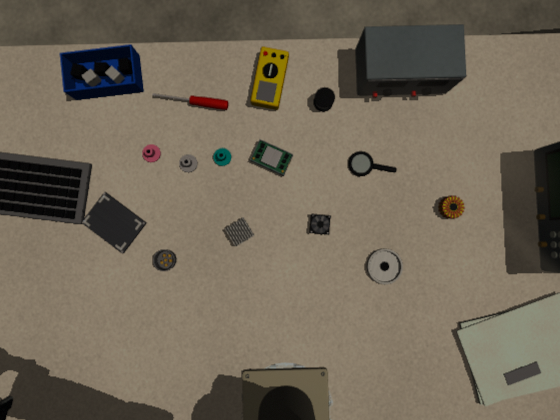

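View pics/scene0.png

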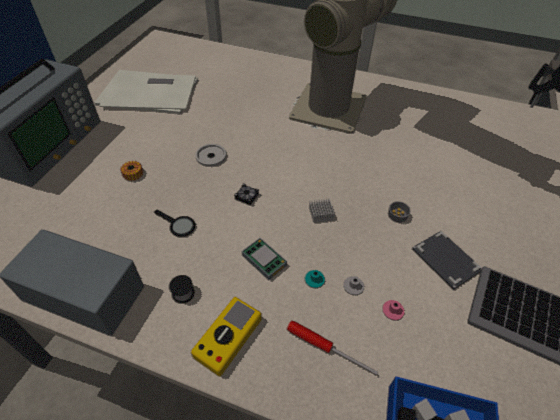

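View pics/wrist0.png

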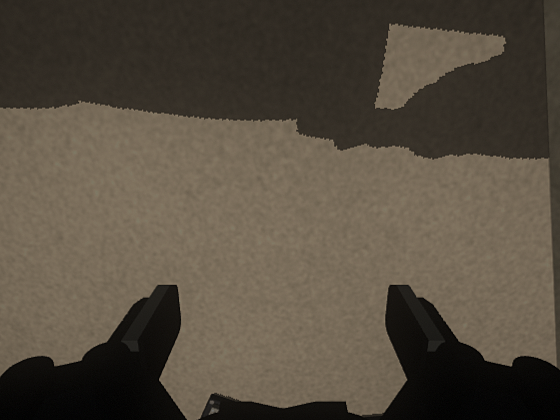

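Candidates (top image): for the clamp, pink (151,153), grey steel (188,162) and turquoise (222,157), so I take grey. For the module, the green one at (271,157), with a yellow multimeter at (270,78). For the fan, (319,224), with a black cylinder at (323,99). Toroid is orange at (452,207), pot is at (165,260), seat at (384,266), nest at (114,222). Next I'll check close crops and heights.

```bash
cat > h.py <<'E'
import numpy as np,cv2
def load(n):
    return dict(np.load(n,allow_pickle=True))
def world(s):
    z=s["z_map"].astype(float);H,W=z.shape
    u,v=np.meshgrid(np.arange(W),np.arange(H))
    c=np.stack([(u-s["cx"])/s["fx"]*z,(v-s["cy"])/s["fy"]*z,z],-1)
    V=np.array(s["view"]);R=V[:3,:3];t=V[:3,3]
    p=(c-t)@R; p[z==0]=np.nan
    return p
def cast(s,u,v,h):
    V=np.array(s["view"]);R=V[:3,:3];t=V[:3,3]
    d=R.T@np.array([(u-s["cx"])/s["fx"],(v-s["cy"])/s["fy"],1.]);o=-R.T@t
    return o+d*(h-o[2])/d[2]
E
python3 - <<'E'
from h import *
s=load("top0.npz");P=world(s)
Z=P[...,2];m=((Z>6)&(Z<150)).astype(np.uint8)
n,l,st,c=cv2.connectedComponentsWithStats(m)
for i in range(1,n):
    if st[i,4]<40: continue
    q=P[l==i]; zz=q[:,2]
    top=np.percentile(zz,90)
    cn=np.argwhere(l==i)[:,::-1].astype(np.float32)
    mid=(q[:,:2].min(0)+q[:,:2].max(0))/2
    r=cv2.minAreaRect(q[:,:2].astype(np.float32))
    print(np.round(c[i]),st[i,4],"z%.1f max%.1f"%(top,zz.max()),"rect",np.round(r[0],1),np.round(r[1],1),round(r[2],1))
f=s["frame"]
tiles=[cv2.resize(f[y-28:y+28,x-40:x+40],(400,280),interpolation=cv2.INTER_CUBIC)for x,y in[(188,160),(271,157),(319,224),(238,231)]]
cv2.imwrite("pics/crop1.png",np.vstack([np.hstack(tiles[:2]),np.hstack(tiles[2:])]))
E
```

```text
[410.  59.] 7260 z109.8 max114.7 rect [ 873.2 -330.2] [146.  241.7] 0.2
[100.  71.] 3107 z56.6 max64.9 rect [881.3 449.2] [104.  183.2] 5.7
[269.  77.] 1749 z39.1 max47.0 rect [860.3  19.5] [ 75.2 150.6] 77.3
[324.  97.] 335 z38.0 max40.7 rect [ 801.7 -120.7] [50.3 50.4] 51.2
[201. 101.] 474 z24.0 max28.0 rect [811.1 228.9] [199.7  26.3] 80.1
[271. 157.] 879 z22.8 max26.2 rect [653.7  19.5] [96.6 60.6] 64.3
[548. 204.] 2841 z82.2 max99.0 rect [ 501.1 -665.5] [319.5  25.4] 0.2
[149. 151.] 76 z26.8 max29.4 rect [674.4 334.6] [20.5 20.3] 64.4
[221. 155.] 68 z27.0 max28.9 rect [661.5 151.5] [26.3 20. ] 55.5
[356. 164.] 139 z9.0 max11.4 rect [ 629.4 -203.9] [64.7 46. ] 20.2
[ 60. 196.] 7173 z24.0 max28.3 rect [565.5 543.9] [412.1 192.5] 70.6
[378. 164.] 149 z10.0 max12.6 rect [ 626.2 -256. ] [94.1 35. ] 61.2
[186. 161.] 74 z27.0 max28.6 rect [646.  241.5] [27.  21.3] 85.7
[451. 206.] 463 z27.4 max30.4 rect [ 512.5 -440.7] [58.7 58.1] 78.0
[319. 223.] 379 z19.0 max21.5 rect [ 477.4 -100.8] [49.8 50.2] 82.6
[238. 231.] 269 z27.8 max31.0 rect [462.5 106.5] [53.8 54.5] 30.0
[163. 259.] 176 z25.5 max28.4 rect [395.8 298.4] [53.8 53.2] 89.5
[385. 266.] 268 z12.1 max13.8 rect [ 364.6 -265.4] [90.5 89.8] 88.0
[514. 350.] 8163 z16.8 max22.6 rect [ 139.9 -603.6] [226.2 282.9] 15.9
[285. 393.] 4081 z109.6 max149.9 rect [48.6 -0.8] [218.3 127.9] 88.7
```

View pics/crop1.png

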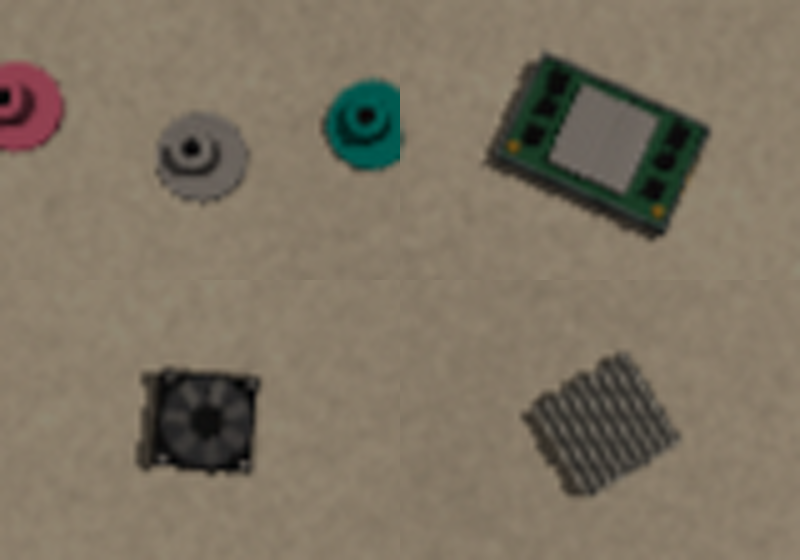

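The crops confirm the choices: grey knobbed disc at (188,160), green module with lid at (271,157), fan at (319,224), heat sink at (238,231). The sizes agree with the list. Next is the nest.

```bash
python3 - <<'E'
from h import *
s=load("top0.npz");P=world(s);f=s["frame"]
hsv=cv2.cvtColor(f,cv2.COLOR_BGR2HSV)
x0,y0,x1,y1=60,175,165,265
c=cv2.resize(f[y0:y1,x0:x1],None,fx=6,fy=6,interpolation=cv2.INTER_CUBIC);cv2.imwrite("pics/nest.png",c)
Z=P[...,2]
m=((Z>6.5)&(Z<18.5)).astype(np.uint8);m[:,:84]=0;m[:,150:]=0;m[:185]=0;m[255:]=0
m=cv2.morphologyEx(m,cv2.MORPH_OPEN,np.ones((3,3)))
n,l,st,cc=cv2.connectedComponentsWithStats(m);i=1+np.argmax(st[1:,4])
q=P[l==i][:,:2].astype(np.float32)
print(st[i],cv2.minAreaRect(q))
# colour: dark plate
d=((f.max(2)<75)).astype(np.uint8);d[:,:84]=0;d[:,150:]=0;d[:185]=0;d[255:]=0
n,l2,st,cc=cv2.connectedComponentsWithStats(d);i=1+np.argmax(st[1:,4]);print(st[i])
q2=np.array([cast(s,u,v,10)[:2] for v,u in np.argwhere(l2==i)],np.float32);print(cv2.minAreaRect(q2))
for name,sv in(("top0",(388,266)),):
    pass
# clamp disc by colour component: z between 3 and 8 around (188,162)
for nm,(u,v),r in(("clamp",(188,162),14),("toroid",(452,207),16),("seat",(384,266),24)):
    sub=P[v-r:v+r,u-r:u+r].reshape(-1,3);lo=3 if nm!="seat" else 8
    q=sub[sub[:,2]>lo];print(nm,cv2.minEnclosingCircle(q[:,:2].astype(np.float32)),q[q[:,2]>20][:,:2].mean(0) if nm!="seat" else "")
E
```

```text
[103 230  25  22 222] ((453.942138671875, 423.0833435058594), (64.71620178222656, 44.94252395629883), 51.8382682800293)
[  84  185   62   68 1973]
((509.6126403808594, 450.5914306640625), (188.81578063964844, 100.55172729492188), 51.94198989868164)
clamp ((652.6658935546875, 230.0340576171875), 33.477561950683594) [645.57216957 238.29440044]
toroid ((516.7298583984375, -439.4571533203125), 34.445762634277344) [ 512.23751512 -440.34120294]
seat ((364.29052734375, -265.4269104003906), 45.77946090698242)
```

View pics/nest.png

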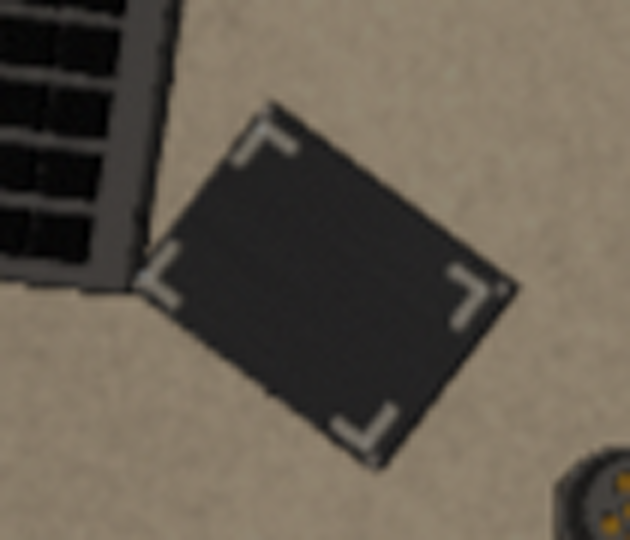

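The nest corners show at crop (270,103), (518,287), (380,468) and (138,287). I'll cast them and check the sizes.

```bash
python3 - <<'E'
from h import *
s=load("top0.npz");P=world(s)
def px(x,y): return (x+.5)/6-.5+60,(y+.5)/6-.5+175
C=np.array([cast(s,*px(x,y),10)[:2] for x,y in[(270,103),(518,287),(380,468),(138,287)]])
print(C.round(1),C.mean(0),[np.linalg.norm(C[i]-C[(i+1)%4]).round(1) for i in range(4)])
for a,b in((0,1),(3,2)): d=C[a]-C[b];print(np.degrees(np.arctan2(d[1],d[0])))
r=cv2.minAreaRect(C.astype(np.float32));print(r)
S=load("scene0.npz");Q=world(S);f=S["frame"]
c=cv2.resize(f[220:300,400:500],None,fx=6,fy=6,interpolation=cv2.INTER_CUBIC);cv2.imwrite("pics/nest_s.png",c)
# scene camera: objects by height
Z=Q[...,2];m=((Z>6)&(Z<60)).astype(np.uint8)
n,l,st,cc=cv2.connectedComponentsWithStats(m)
for i in range(1,n):
    if 40<st[i,4]<2500:
        q=Q[l==i];q=q[q[:,2]>np.percentile(q[:,2],95)-5]; r=cv2.minAreaRect(q[:,:2].astype(np.float32))
        print(cc[i].round(),np.round(q[:,2].max(),1),np.round(r[0],1),np.round(r[1],1),round(r[2],1))
# clamp knob with top/ clean
for u,v in((188,162),):
    sub=P[v-14:v+14,u-14:u+14].reshape(-1,3)
    q=sub[sub[:,2]>22];print("knob",cv2.minEnclosingCircle(q[:,:2].astype(np.float32)),len(q))
    fr=s["frame"]
E
```

```text
[[573.5 452.5]
 [491.3 346.5]
 [415.3 406.2]
 [495.5 509.5]] [493.93362482 428.66026018] [np.float64(134.2), np.float64(96.7), np.float64(130.8), np.float64(96.5)]
52.23503796514464
52.15603781862301
((494.21978759765625, 429.1032409667969), (134.1724090576172, 96.67544555664062), 52.23503494262695)
[10.  5.] 59.8 [ -171.1 -1523.6] [15.2 52.1] 85.5
[328. 111.] 60.0 [45.5  9.2] [ 56.7 134.7] 11.4
[ 52. 153.] 60.0 [ 511.2 -672.8] [ 77.3 324.3] 76.3
[210. 154.] 16.4 [ 366.1 -265.6] [92.  89.6] 10.2
[131. 170.] 30.9 [ 512.6 -440.6] [56.1 57.1] 0.8
[246. 194.] 23.6 [ 478.5 -100.2] [50.4 54.3] 83.3
[321. 210.] 31.4 [463.3 106.9] [55.1 55.4] 30.5
[398. 211.] 27.9 [396.3 298.7] [57.  51.8] 8.7
[178. 224.] 12.5 [ 635.9 -241.8] [ 65.2 121.4] 4.2
[264. 258.] 27.5 [655.1  19.5] [96.1 60.8] 64.0
[314. 276.] 30.1 [661.4 149.1] [20.1 20.9] 88.7
[ 92. 309.] 60.0 [ 930.6 -303.8] [109.9 268.8] 28.0
[180. 287.] 41.6 [ 801.8 -120.2] [50.7 51.2] 69.7
[354. 282.] 29.0 [647.2 238.3] [18.6 20.7] 39.0
[394. 307.] 30.5 [677.2 334.2] [19.9 19.5] 5.5
[319. 341.] 30.2 [804.1 180. ] [98.6 21.2] 79.8
[435. 403.] 60.0 [868.1 448.1] [ 75.2 182.3] 6.5
knob ((645.7799072265625, 238.15499877929688), 10.836419105529785) 55
```

View pics/nest_s.png

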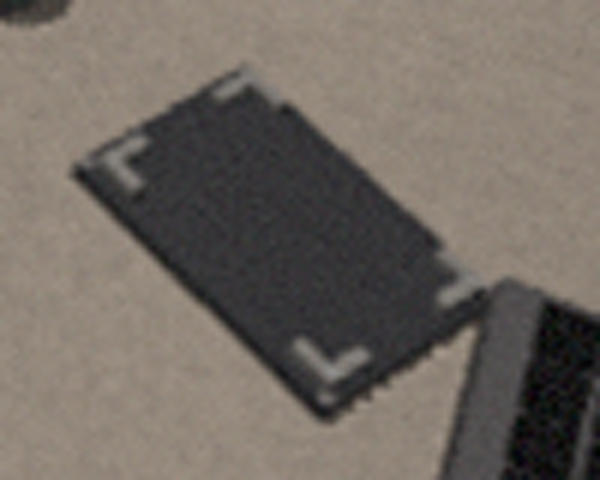

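Both views agree: nest (494,429) at 52.2°, module (654.5,19.5) at 64.2°. Moving to the module: turn by −100° so the last joint stays in range.

```bash
python3 -m pendant '[26,-29.5,0,-0.11,85, 26,-29.5,0,-0.11,85, 26,-29.5,0,-0.11,85, 26,-29.5,0,-0.11,85, 26,-29.5,0,-0.11,85, 26,-29.5,0,-0.11,85, 26,-29.5,0,-0.11,85, 26,-29.5,0,-0.11,85, 26,-29.5,0,-0.11,85, 26,-29.5,0,-0.11,85, 26,-29.5,0,-0.11,85, 26,-29.5,0,-0.11,85]' 40
```

```text
time: 1.15
tool_pos: [472.3, 210.2, 225.7]
tcp_rot: [-179.7, -0.1, 86.4]
ft_force: [1.4, 0.5, -0.5]
finger_gap: 84.8
```

```bash
python3 -m pendant '[26,-27,-12,-0.06,85, 26,-27,-12,-0.06,85, 26,-27,-12,-0.06,85, 26,-27,-12,-0.06,85, 26,-27,-12,-0.06,85, 26,-27,-12,-0.06,85, 20,-20,-8,-0.02,85, 0,0,0,0,85, 0,0,0,0,85]'; python3 - <<'E'
from bench import sensors,viewer
import cv2,numpy as np
s=viewer.snapshot("wrist");cv2.imwrite("pics/w1.png",s["frame"]);np.savez("w1.npz",**s)
st=sensors.sense();print(st["tool_pos"],st["tcp_rot"],st["joint_pos"])
E
```

```text
time: 1.9
tool_pos: [657.9, 8.5, 138.6]
tcp_rot: [-179.7, -0.0, 62.5]
ft_force: [-0.6, 0.3, 0.3]
finger_gap: 85.1
[657.48136569   8.55949459 138.3988383 ] [-1.79685491e+02 -1.41710676e-02  6.25373412e+01] [-3.79754135 19.73550879 80.86220805  0.14150654 79.68468717 23.63939658]
```

View pics/w1.png

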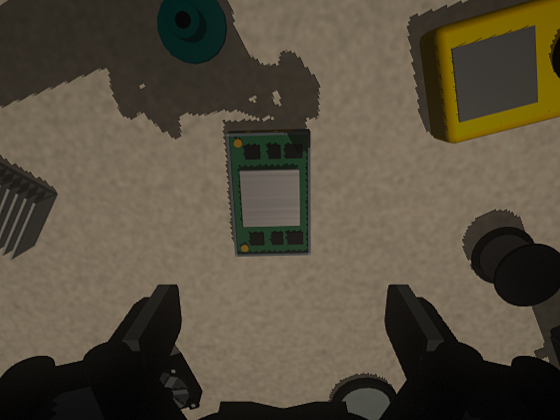

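The wrist view shows the module at (268,193), square to the image. I'll cross-check its pose.

```bash
cat >> h.py <<'E'
def meas(s,zlo,zhi,near,rad):
    P=world(s);Z=P[...,2];d=np.hypot(P[...,0]-near[0],P[...,1]-near[1])
    m=((Z>zlo)&(Z<zhi)&(d<rad)).astype(np.uint8)
    n,l,st,c=cv2.connectedComponentsWithStats(m);i=1+np.argmax(st[1:,4])
    q=P[l==i];r=cv2.minAreaRect(q[:,:2].astype(np.float32))
    print(c[i].round(),st[i,4],"z",np.percentile(q[:,2],[5,50,95]).round(1),"c",np.round(r[0],1),np.round(r[1],1),round(r[2],1))
    return r
E
python3 - <<'E'
from h import *
meas(load("w1.npz"),14,32,(654,19),75)
E
```

```text
[270. 192.] 9920 z [16.9 20.  25.4] c [652.3  20.2] [97.  60.1] 64.2
```

```bash
python3 -m pendant '[-2,6,-15,0.015,85, -2,5.5,-20,0.015,85, 0,0,-25,0,85, 0,0,-25,0,85, 0,0,-10,0,85, 0,0,0,0,85, 0,0,0,0,85]'
```

```text
time: 2.53
tool_pos: [652.0, 27.5, 46.6]
tcp_rot: [-180.0, -0.2, 64.9]
ft_force: [-0.1, 0.4, -0.2]
finger_gap: 84.7
```

```bash
python3 -m pendant '[1.5,-7,-10,-0.01,85, 0,0,-15,0,85, 0,0,-5,0,85, 0,0,0,0,85, 0,0,0,0,85]'
```

```text
time: 2.95
tool_pos: [656.9, 20.2, 19.5]
tcp_rot: [179.6, -0.4, 64.3]
ft_force: [-0.3, -0.7, 0.3]
finger_gap: 84.8
```

```bash
python3 -m pendant '[-3,0,-8,0,85, 0,0,-5,0,85, 0,0,-2,0,85, 0,0,0,0,85]'; python3 -m pendant '[0,0,0,0,85]'
```

```text
time: 3.28
tool_pos: [654.4, 19.9, 4.0]
tcp_rot: [179.5, -0.5, 64.3]
ft_force: [-0.1, -1.1, -0.5]
finger_gap: 84.6
time: 3.37
tool_pos: [654.3, 19.9, 3.8]
tcp_rot: [179.5, -0.4, 64.3]
ft_force: [0.1, 0.7, -0.3]
finger_gap: 85.2
```

```bash
python3 -m pendant '[0,0,0,0,52, 0,0,0,0,52, 0,0,0,0,52, 0,0,0,0,52, 0,0,0,0,52, 0,0,0,0,52]' 50; python3 -m pendant '[0,0,10,0,52, 0,0,20,0,52, 0,0,20,0,52, 0,0,20,0,52, 0,0,0,0,52]'; python3 - <<'E'
from bench import viewer
import cv2,numpy as np
s=viewer.snapshot("wrist");cv2.imwrite("pics/w2.png",s["frame"])
E
```

```text
time: 3.87
tool_pos: [654.9, 20.1, 4.8]
tcp_rot: [179.5, -0.5, 64.3]
ft_force: [-0.1, 0.1, -1.4]
finger_gap: 58.5
time: 4.28
tool_pos: [651.8, 20.2, 76.4]
tcp_rot: [179.8, -0.3, 64.3]
ft_force: [0.9, 0.1, -0.2]
finger_gap: 58.8
```

View pics/w2.png

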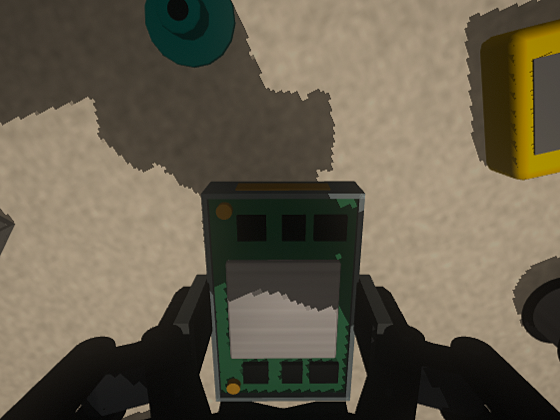

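```bash
python3 -m pendant '[-8,20,5,-0.02,52, -14,36,8,-0.02,52, -14,36,8,-0.02,52, -14,36,4,-0.02,52, -14,36,0,-0.02,52, -14,36,0,-0.02,52, -14,36,0,-0.02,52, -14,36,0,-0.02,52, -14,36,0,-0.02,52, -14,36,0,-0.02,52, -8,20,0,0,52, 0,0,0,0,52]'; python3 -m pendant '[0,0,0,0,52]'
```

```text
time: 5.33
tool_pos: [492.7, 393.2, 85.1]
tcp_rot: [-179.7, 0.4, 51.8]
ft_force: [0.2, -0.3, -2.0]
finger_gap: 58.3
time: 5.42
tool_pos: [491.2, 393.9, 83.5]
tcp_rot: [-179.6, 0.5, 51.9]
ft_force: [-0.8, -1.0, -2.2]
finger_gap: 58.6
```

```bash
python3 -m pendant '[1,12,-5,0,52, 1,14,-10,0.005,52, 0,5,-10,0,52, 0,0,0,0,52, 0,0,0,0,52]'; python3 - <<'E'
from bench import viewer
import cv2,numpy as np
for n in("wrist","top"):
    s=viewer.snapshot(n);cv2.imwrite(f"pics/{n}3.png",s["frame"]);np.savez(f"{n}3.npz",**s)
E
```

```text
time: 5.83
tool_pos: [493.3, 420.3, 52.7]
tcp_rot: [-179.6, 0.9, 52.1]
ft_force: [0.7, 0.1, -1.2]
finger_gap: 58.5
```

View pics/wrist3.png

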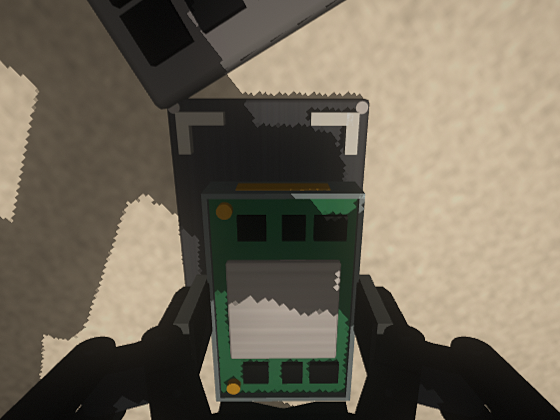

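View pics/top3.png

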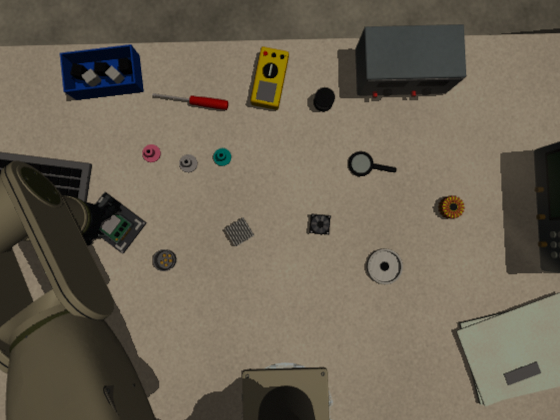

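The wrist view shows the far stops with inner corners near (190,125) and (346,126). I'll cross-check the nest pose with those.

```bash
python3 - <<'E'
from h import *
s=load("wrist3.npz");
a=cast(s,190,125,16);b=cast(s,346,126,16);print(a,b,np.linalg.norm(a-b))
c,t=np.cos(np.radians(52.2)),np.sin(np.radians(52.2))
R=np.array([[c,-t],[t,c]])
for y in(38,-38):print(R@[56,y]+[494.2,429])
mid=(a[:2]+b[:2])/2; d=a-b;print("angle",np.degrees(np.arctan2(d[1],d[0]))-90,"centre",mid-R@[56,0])
P=world(s);print(P[130,185],P[300,290],P[240,290])
E
```

```text
[498.95411444 500.83240373  16.        ] [558.15014441 454.35576173  16.        ] 75.26119993132534
[498.49690453 496.53914873]
[558.54868547 449.95821265]
angle 51.863440349170105 centre [494.22933442 433.34540203]
[495.54153832 500.54400029  16.4245597 ] [499.41464377 423.06106768  72.43591123] [513.6476489  441.55749176  67.26586061]
```

```bash
python3 - <<'E'
from h import *
s=load("wrist3.npz");P=world(s)
C=np.array([cast(s,u,v,72.3) for u,v in[(227,262),(341,263),(338,358),(231,358)]]);print(C.mean(0),[np.linalg.norm(C[i]-C[i-1]) for i in range(4)])
t=load("top0.npz")
# stop corners in top image, inner corners in nest.png crop
def px(x,y): return (x+.5)/6-.5+60,(y+.5)/6-.5+175
D=np.array([cast(t,*px(x,y),16)[:2] for x,y in[(266,135),(475,293),(365,433),(165,280)]]);print(D.mean(0),[np.linalg.norm(D[i]-D[i-1]).round() for i in range(4)])
E
```

```text
[493.96241791 419.72976542  72.3       ] [np.float64(44.83208012364242), np.float64(42.981956020497286), np.float64(44.289881713775124), np.float64(44.77132389486133)]
[494.18665672 429.84786996] [np.float64(75.0), np.float64(113.0), np.float64(75.0), np.float64(108.0)]
```

```bash
python3 -m pendant '[0,5,-5,0,52, 0,3,-10,0,52, 0,0,-5,0,52, 0,0,0,0,52, 0,0,0,0,52]'; python3 -m pendant '[0,0,0,0,52]'
```

```text
time: 6.35
tool_pos: [494.9, 427.3, 32.6]
tcp_rot: [-179.7, 0.8, 51.9]
ft_force: [0.5, 0.1, -1.5]
finger_gap: 58.9
time: 6.43
tool_pos: [494.8, 427.2, 32.3]
tcp_rot: [-179.7, 0.8, 51.9]
ft_force: [0.2, -0.7, -1.5]
finger_gap: 58.3
```

```bash
python3 -m pendant '[-1,3,-6,0,52, 0,0,-5,0,52, 0,0,-3,0,52, 0,0,0,0,52, 0,0,0,0,52]'; python3 -m pendant '[0,0,-2,0,52, 0,0,0,0,52]'
```

```text
time: 6.85
tool_pos: [493.8, 430.8, 17.4]
tcp_rot: [-179.7, 0.8, 52.0]
ft_force: [-0.6, -0.9, -1.7]
finger_gap: 58.4
time: 7.02
tool_pos: [494.0, 430.9, 15.5]
tcp_rot: [-179.7, 0.7, 52.0]
ft_force: [-0.7, 0.2, -0.1]
finger_gap: 58.7
```

```bash
python3 -m pendant '[0,0,-1.5,0,52, 0,0,0,0,52]'; python3 -m pendant '[0,0,0,0,75, 0,0,0,0,78, 0,0,0,0,78, 0,0,0,0,78, 0,0,8,0,80, 0,0,20,0,85, 0,0,30,0,85, 0,0,30,0,85, 0,0,20,0,85, 0,0,0,0,85]';python3 - <<'E'
from bench import viewer
import cv2,numpy as np
for n in("wrist",):
    s=viewer.snapshot(n);cv2.imwrite(f"pics/{n}4.png",s["frame"]);np.savez(f"{n}4.npz",**s)
E
```

```text
time: 7.18
tool_pos: [494.6, 431.4, 15.4]
tcp_rot: [-179.7, 0.7, 52.0]
ft_force: [-0.5, -0.5, 0.9]
finger_gap: 58.8
time: 8.02
tool_pos: [492.6, 429.7, 127.7]
tcp_rot: [-179.7, 0.9, 51.9]
ft_force: [0.2, 0.9, 0.6]
finger_gap: 84.9
```

View pics/wrist4.png

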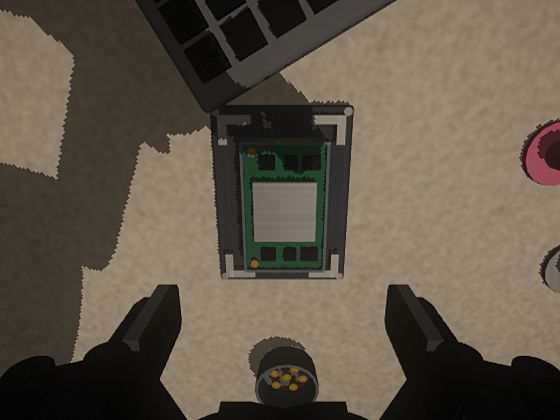

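The module lies flat between all four stops, with the lid at about (285,212). I'll measure its pose.

```bash
python3 - <<'E'
from h import *
s=load("wrist4.npz");P=world(s)
r=meas(s,26,40,(493,430),60)
meas(s,31.5,40,(493,430),40)
C=np.array([cast(s,u,v,34) for u,v in[(252,182),(317,182),(316,242),(253,242)]]);print("lid",C.mean(0),[np.linalg.norm(C[i]-C[i-1]).round(1) for i in range(4)])
N=np.array([cast(s,u,v,16) for u,v in[(227,123),(338,123),(332,271),(231,271)]]);print("stops",N.mean(0),[np.linalg.norm(N[i]-N[i-1]).round(1) for i in range(4)])
E
```

```text
[284. 205.] 11274 z [27.  30.  35.4] c [494.1 431. ] [96.7 60.2] 52.0
[284. 211.] 3829 z [33.6 34.7 35.8] c [494.5 431.4] [43.7 44. ] 51.9
lid [494.43920092 430.86336391  34.        ] [np.float64(43.9), np.float64(43.6), np.float64(43.9), np.float64(44.8)]
stops [494.07618572 433.55388986  16.        ] [np.float64(113.9), np.float64(75.8), np.float64(113.6), np.float64(79.7)]
```

```bash
python3 -m pendant '[-2,-20,0,-0.04,85, -3,-36,0,-0.04,85, -3,-36,0,-0.04,85, -3,-36,0,-0.04,85, -3,-36,0,-0.04,85, -3,-36,0,-0.04,85, -3,-36,0,-0.04,85, -3,-36,0,-0.04,85, -2,-25,0,-0.04,85, 0,0,0,0,85, 0,0,0,0,85]';python3 - <<'E'
from h import *
from bench import viewer,sensors
s=viewer.snapshot("wrist");cv2.imwrite("pics/wrist5.png",s["frame"])
meas(s,15,40,(463,107),60)
st=sensors.sense();print(st["tool_pos"],st["tcp_rot"])
E
```

```text
time: 8.98
tool_pos: [455.9, 119.8, 113.2]
tcp_rot: [-179.4, 1.6, 30.5]
ft_force: [-0.2, 0.9, -0.7]
finger_gap: 84.9
[342. 217.] 455 z [16.4 27.4 29.4] c [474.1  84.9] [54.8  2.3] 30.3
[455.81912738 120.05231927 113.00661988] [-179.41160139    1.66900558   30.55445115]
```

View pics/wrist5.png

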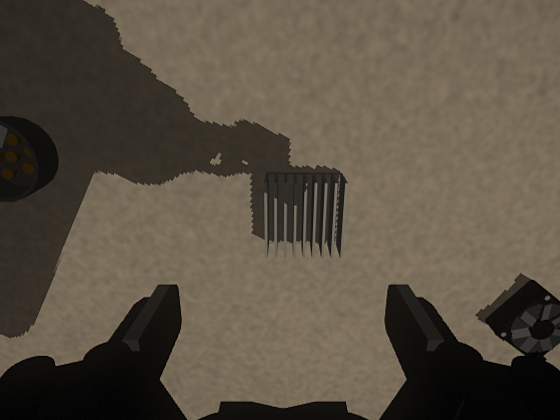

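```bash
python3 - <<'E'
from h import *
from bench import viewer
s=viewer.snapshot("wrist");P=world(s)
C=np.array([cast(s,u,v,28) for u,v in[(265,173),(342,173),(341,257),(266,257)]]);print(C.mean(0),[np.linalg.norm(C[i]-C[i-1]).round(1) for i in range(4)])
d=np.hypot(P[...,0]-463,P[...,1]-107)
q=P[(P[...,2]>18)&(P[...,2]<34)&(d<45)];print(cv2.minAreaRect(q[:,:2].astype(np.float32)))
E
```

```text
[463.40820669 109.55457709  28.        ] [np.float64(60.0), np.float64(49.1), np.float64(59.9), np.float64(52.2)]
((461.0308837890625, 107.26663208007812), (54.8505973815918, 54.165164947509766), 30.312700271606445)
```

```bash
python3 -m pendant '[2,-5,-15,0,85, 2,-3,-20,0,85, 0,0,-20,0,85, 0,0,-10,0,85, 0,0,0,0,85, 0,0,0,0,85, 0,0,0,0,85]'
```

```text
time: 9.67
tool_pos: [461.2, 120.2, 46.4]
tcp_rot: [-179.3, 1.5, 31.3]
ft_force: [-0.0, -0.3, 0.1]
finger_gap: 85.0
```

```bash
python3 -m pendant '[0.5,-6,-3,-0.01,85, 0.5,-4,-5,-0.01,85, 0,-1,-5,0,85, 0,0,0,0,85, 0,0,0,0,85]'
```

```text
time: 10.08
tool_pos: [465.1, 108.9, 35.7]
tcp_rot: [-179.5, 1.2, 30.1]
ft_force: [-0.1, 0.5, 1.2]
finger_gap: 85.0
```

```bash
python3 -m pendant '[-2,-1.5,-6,0,85, 0,0,-8,0,85, 0,0,-8,0,85, 0,0,-3,0,85, 0,0,0,0,85, 0,0,0,0,85]'
```

```text
time: 10.58
tool_pos: [462.4, 107.0, 7.7]
tcp_rot: [-179.4, 1.2, 30.1]
ft_force: [-0.1, -0.5, 0.5]
finger_gap: 84.9
```

```bash
python3 -m pendant '[0,0,0,0,46, 0,0,0,0,46, 0,0,0,0,46, 0,0,0,0,46, 0,0,0,0,46, 0,0,0,0,46]' 40; python3 -m pendant '[0,0,10,0,46, 0,0,20,0,46, 0,0,25,0,46, 0,0,25,0,46, 0,0,15,0,46, 0,0,0,0,46]';python3 - <<'E'
from bench import viewer
import cv2
s=viewer.snapshot("wrist");cv2.imwrite("pics/wrist6.png",s["frame"])
E
```

```text
time: 11.08
tool_pos: [462.9, 107.2, 8.3]
tcp_rot: [-179.5, 1.2, 30.1]
ft_force: [0.4, 1.0, -1.6]
finger_gap: 52.8
time: 11.58
tool_pos: [459.2, 106.8, 107.9]
tcp_rot: [-179.3, 1.5, 30.1]
ft_force: [-0.3, 0.3, -1.2]
finger_gap: 53.1
```

View pics/wrist6.png

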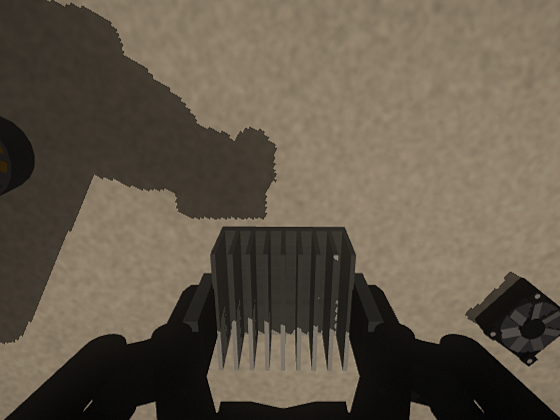

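The heat sink is held square between the pads. Moving over the nest.

```bash
python3 -m pendant '[2,20,0,0.02,46, 4,36,0,0.05,46, 4,36,0,0.05,46, 4,36,0,0.05,46, 4,36,0,0.05,46, 4,36,0,0.05,46, 4,36,0,0.05,46, 4,36,0,0.05,46, 2,20,0,0.015,46, 0,0,0,0,46, 0,0,0,0,46]';python3 -m pendant '[0,0,0,0,46]'
```

```text
time: 12.55
tool_pos: [482.9, 408.3, 90.8]
tcp_rot: [-179.1, 2.4, 53.0]
ft_force: [0.1, -0.6, -2.8]
finger_gap: 53.5
time: 12.63
tool_pos: [482.0, 407.8, 89.1]
tcp_rot: [-179.1, 2.5, 53.0]
ft_force: [-0.3, -0.1, -2.0]
finger_gap: 53.1
```

```bash
python3 -m pendant '[4,8,-2,-0.01,46, 4,8,-4,-0.005,46, 2,3,-4,0,46, 0,0,0,0,46, 0,0,0,0,46, 0,0,0,0,46]';python3 -m pendant '[0,0,0,0,46]'
```

```text
time: 13.13
tool_pos: [493.3, 423.4, 75.6]
tcp_rot: [-179.1, 2.8, 51.7]
ft_force: [0.0, 0.9, -2.9]
finger_gap: 53.2
time: 13.22
tool_pos: [493.4, 423.1, 75.7]
tcp_rot: [-179.1, 2.8, 51.7]
ft_force: [-0.2, -0.6, -1.4]
finger_gap: 53.1
```

```bash
python3 -m pendant '[1,4,-6,0,46, 0,3,-8,0,46, 0,0,-8,0,46, 0,0,-2,0,46, 0,0,0,0,46, 0,0,0,0,46]';python3 - <<'E'
from bench import viewer
from h import *
s=viewer.snapshot("wrist");cv2.imwrite("pics/wrist7.png",s["frame"]);np.savez("wrist7.npz",**s)
E
```

```text
time: 13.72
tool_pos: [494.3, 430.3, 49.1]
tcp_rot: [-179.1, 2.8, 51.7]
ft_force: [-0.3, 0.1, -2.3]
finger_gap: 53.0
```

View pics/wrist7.png

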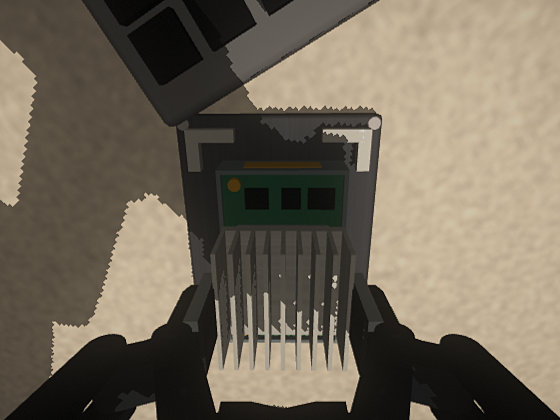

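```bash
python3 -m pendant '[0,0.5,-3,0,46, 0,0,-2,0,46, 0,0,0,0,46, 0,0,0,0,46]';python3 -m pendant '[0,0,-1.5,0,46, 0,0,0,0,46]'
```

```text
time: 14.1
tool_pos: [494.6, 431.1, 44.4]
tcp_rot: [-179.1, 2.7, 51.7]
ft_force: [-0.2, 0.0, -1.6]
finger_gap: 53.0
time: 14.27
tool_pos: [494.8, 431.1, 43.1]
tcp_rot: [-179.1, 2.7, 51.7]
ft_force: [-0.8, -0.5, -1.3]
finger_gap: 53.1
```

```bash
python3 -m pendant '[0,0,-1.2,0,46, 0,0,0,0,46]';python3 -m pendant '[0,0,-1,0,46, 0,0,0,0,46]'
```

```text
time: 14.43
tool_pos: [495.3, 431.5, 42.6]
tcp_rot: [-179.1, 2.6, 51.7]
ft_force: [-0.4, -0.1, -1.1]
finger_gap: 52.9
time: 14.6
tool_pos: [495.6, 431.7, 42.5]
tcp_rot: [-179.1, 2.6, 51.7]
ft_force: [0.3, 0.8, -1.4]
finger_gap: 52.9
```

```bash
python3 -m pendant '[-1,-0.5,-2,0,46, 0,0,0,0,46]';python3 -m pendant '[0,0,0,0,60, 0,0,0,0,66, 0,0,0,0,70, 0,0,0,0,70, 0,0,0,0,70]'
```

```text
time: 14.77
tool_pos: [496.0, 431.9, 42.7]
tcp_rot: [-179.2, 2.4, 51.7]
ft_force: [-0.3, -0.7, -1.9]
finger_gap: 52.9
time: 15.18
tool_pos: [496.1, 432.1, 42.5]
tcp_rot: [-179.2, 2.3, 51.7]
ft_force: [-0.6, -1.0, -0.1]
finger_gap: 69.8
```

```bash
python3 -m pendant '[0,0,5,0,80, 0,0,20,0,85, 0,0,25,0,85, 0,0,25,0,85, 0,0,15,0,85, 0,0,0,0,85]';python3 - <<'E'
from bench import viewer
from h import *
s=viewer.snapshot("wrist");cv2.imwrite("pics/wrist8.png",s["frame"]);np.savez("wrist8.npz",**s)
P=world(s);d=np.hypot(P[...,0]-494,P[...,1]-431)
q=P[(P[...,2]>52)&(P[...,2]<68)&(d<50)];print(cv2.minAreaRect(q[:,:2].astype(np.float32)),np.percentile(q[:,2],[50,95]))
q=P[(P[...,2]>26)&(P[...,2]<33)&(d<60)];print(cv2.minAreaRect(q[:,:2].astype(np.float32)))
E
```

```text
time: 15.68
tool_pos: [493.3, 430.0, 133.7]
tcp_rot: [-179.1, 2.8, 51.7]
ft_force: [0.7, 0.0, 0.9]
finger_gap: 85.3
((495.5817565917969, 431.29302978515625), (54.72659683227539, 54.21102523803711), 51.58015441894531) [62.44481282 63.63395054]
((494.3485412597656, 431.1646423339844), (97.00262451171875, 60.195682525634766), 52.1251220703125)
```

View pics/wrist8.png

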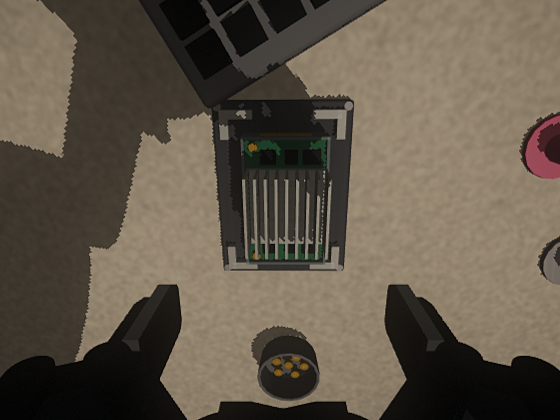

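```bash
python3 -m pendant '[0,-20,0,0.03,85, -1,-36,1,0.05,85, -1,-36,1,0.05,85, -1,-36,1,0.05,85, -1,-36,1,0.05,85, -1,-36,1,0.05,85, -1,-36,1,0.05,85, -1,-36,1,0.05,85, -1,-36,1,0.05,85, -1,-36,1,0.05,85, -1,-36,1,0.04,85, -1,-36,1,0,85]';python3 -m pendant '[0,-36,1,0,85, 0,-36,1,0,85, 0,-20,0,0,85, 0,0,0,0,85, 0,0,0,0,85]'
python3 - <<'E'
from bench import viewer
from h import *
s=viewer.snapshot("wrist");cv2.imwrite("pics/wrist9.png",s["frame"]);np.savez("wrist9.npz",**s)
meas(s,10,30,(478,-100),50)
E
```

```text
time: 16.73
tool_pos: [468.9, 2.1, 125.9]
tcp_rot: [-178.1, 3.2, 83.7]
ft_force: [0.9, -0.6, 0.4]
finger_gap: 84.8
time: 17.15
tool_pos: [463.1, -100.3, 121.5]
tcp_rot: [-177.7, 3.2, 83.4]
ft_force: [-0.4, 0.8, -0.2]
finger_gap: 85.5
[306. 201.] 4787 z [16.4 18.7 21.1] c [ 476.  -100.2] [50.5 49.8] 83.1
```

View pics/wrist9.png

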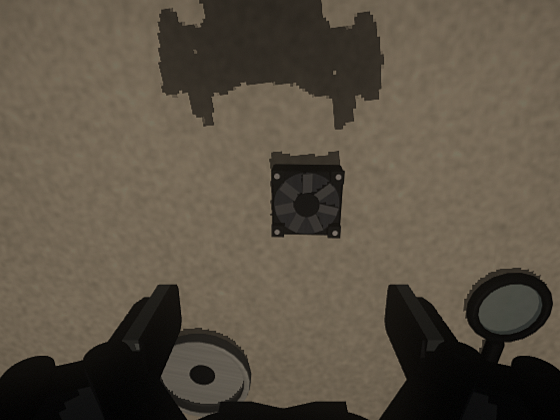

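The tool tilt has crept up to about 4° (roll 2.3, pitch 3.2). Fast lifts seem to add tilt and fast descents remove it, so I'll test that while aligning.

```bash
python3 -m pendant '[1,0,6,0,85, 1,0,6,0,85, 1,0,6,0,85, 1,0,6,0,85, 1,0,6,0,85, 1,0,6,0,85, 1,0,6,0,85, 1,0,6,0,85, 0,0,0,0,85, 0,0,0,0,85]';python3 -m pendant '[0,0,-35,0,85, 0,0,-35,0,85, 0,0,0,0,85, 0,0,0,0,85]'
```

```text
time: 18.03
tool_pos: [472.8, -94.0, 174.9]
tcp_rot: [-177.7, 3.2, 83.9]
ft_force: [-0.4, -0.1, 0.7]
finger_gap: 85.4
time: 18.37
tool_pos: [474.5, -94.6, 105.9]
tcp_rot: [-178.0, 3.2, 83.8]
ft_force: [-0.2, -0.4, 0.5]
finger_gap: 84.9
```

```bash
python3 -m pendant '[1,-3,-15,-0.01,85, 1,-2,-20,0,85, 0,0,-20,0,85, 0,0,-10,0,85, 0,0,0,0,85, 0,0,0,0,85]'; python3 -m pendant '[0,0,0,0,85]'
```

```text
time: 18.87
tool_pos: [480.5, -101.3, 47.7]
tcp_rot: [-178.4, 3.3, 83.2]
ft_force: [0.1, 0.5, 0.9]
finger_gap: 84.6
time: 18.95
tool_pos: [481.1, -101.5, 49.0]
tcp_rot: [-178.4, 3.3, 83.2]
ft_force: [0.4, -0.1, 0.6]
finger_gap: 85.0
```

```bash
python3 -m pendant '[-2,0.5,-10,0,85, -2,0.5,-12,0,85, 0,0,-12,0,85, 0,0,-5,0,85, 0,0,0,0,85, 0,0,0,0,85]'; python3 -m pendant '[0,0,-4,0,85, 0,0,-4,0,85, 0,0,0,0,85]'
```

```text
time: 19.45
tool_pos: [479.5, -100.9, 10.8]
tcp_rot: [-178.8, 3.4, 83.2]
ft_force: [-0.0, -0.1, 0.8]
finger_gap: 85.3
time: 19.7
tool_pos: [479.9, -101.0, 2.9]
tcp_rot: [-178.9, 3.4, 83.2]
ft_force: [-0.6, 0.2, -0.6]
finger_gap: 85.2
```

Roll improved by itself to 1.1°. Next I'll lower until the open fingertips rest lightly on the bench, to see if that takes out the pitch.

```bash
python3 -m pendant '[-1.5,0,-4,0,85, 0,0,-4,0,85, 0,0,0,0,85]'; python3 -m pendant '[-1,0,-3,0,85, 0,0,-2,0,85, 0,0,0,0,85]';  python3 -m pendant '[0,0,-2,0,85, 0,0,-2,0,85]'
```

```text
time: 19.95
tool_pos: [478.8, -101.2, -5.4]
tcp_rot: [-179.0, 3.4, 83.2]
ft_force: [-1.1, -0.1, -1.0]
finger_gap: 85.0
time: 20.2
tool_pos: [477.8, -101.2, -11.0]
tcp_rot: [-179.0, 3.4, 83.2]
ft_force: [0.3, 0.1, 0.2]
finger_gap: 84.7
time: 20.37
tool_pos: [478.5, -101.4, -12.5]
tcp_rot: [-179.0, 3.4, 83.2]
ft_force: [-24.8, 8.1, 46.5]
finger_gap: 84.9
```

```bash
python3 -m pendant '[0,0,0,0,85, 0,0,0,0,85]';python3 -m pendant '[0,0,-1.5,0,85, 0,0,-1,0,85]'
```

```text
time: 20.53
tool_pos: [479.4, -101.7, -10.7]
tcp_rot: [-179.1, 3.4, 83.2]
ft_force: [-0.1, 0.0, -0.1]
finger_gap: 85.3
time: 20.7
tool_pos: [480.4, -101.9, -12.3]
tcp_rot: [-179.2, 3.5, 83.2]
ft_force: [-7.8, 2.4, 15.9]
finger_gap: 84.8
```

```bash
python3 -m pendant '[-1,0.5,5,0,85, -1,0.5,4,0,85, 0,0,3,0,85, 0,0,0,0,85]'
```

```text
time: 21.03
tool_pos: [477.7, -100.7, -0.5]
tcp_rot: [-179.1, 3.4, 83.2]
ft_force: [0.0, 0.7, 0.2]
finger_gap: 84.7
```

```bash
python3 -m pendant '[0,0,2,0,70, 0,0,0,0,42, 0,0,0,0,42, 0,0,0,0,42, 0,0,0,0,42, 0,0,0,0,42, 0,0,0,0,42]' 30; python3 -m pendant '[0,0,6,0,42, 0,0,10,0,42, 0,0,15,0,42, 0,0,15,0,42, 0,0,15,0,42, 0,0,15,0,42, 0,0,15,0,42, 0,0,8,0,42, 0,0,0,0,42]';python3 - <<'E'
from bench import viewer
import cv2
s=viewer.snapshot("wrist");cv2.imwrite("pics/wrist10.png",s["frame"])
E
```

```text
time: 21.62
tool_pos: [477.8, -100.7, 1.8]
tcp_rot: [-179.1, 3.4, 83.2]
ft_force: [-0.2, -0.0, 2.6]
finger_gap: 49.0
time: 22.37
tool_pos: [475.2, -100.0, 108.3]
tcp_rot: [-178.9, 3.4, 83.2]
ft_force: [-0.0, 0.1, -0.4]
finger_gap: 49.4
```

View pics/wrist10.png

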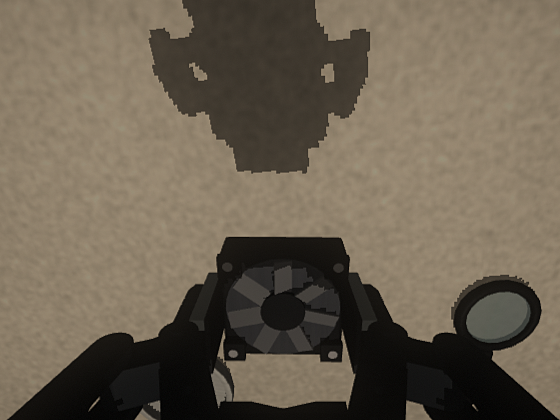

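```bash
python3 -m pendant '[0,12,3,-0.025,42, 1,25,3,-0.025,42, 1,25,3,-0.025,42, 1,25,3,-0.025,42, 1,25,3,-0.025,42, 1,25,3,-0.025,42, 1,25,3,-0.025,42, 1,25,3,-0.025,42, 1,25,2,-0.025,42, 1,25,2,-0.025,42, 1,25,2,-0.025,42, 1,25,2,-0.025,42]';python3 -m pendant '[1,25,1,-0.025,42, 1,25,1,-0.025,42, 1,25,1,-0.025,42, 1,25,1,-0.025,42, 1,25,1,-0.025,42, 1,25,1,-0.025,42, 1,25,1,-0.025,42, 1,25,1,-0.025,42, 1,16,1,-0.025,42, 0,0,0,0,42, 0,0,0,0,42]'
```

```text
time: 23.42
tool_pos: [477.0, 194.5, 128.0]
tcp_rot: [-178.0, 3.9, 64.8]
ft_force: [0.1, -0.8, -1.0]
finger_gap: 49.3
time: 24.33
tool_pos: [476.7, 422.9, 120.7]
tcp_rot: [-177.5, 5.0, 51.5]
ft_force: [0.5, -0.7, -2.0]
finger_gap: 49.4
```

```bash
python3 -m pendant '[6,3,-6,0,42, 6,3,-10,0,42, 4,0,-10,0,42, 0,0,-6,0,42, 0,0,0,0,42, 0,0,0,0,42]';python3 -m pendant '[0,0,0,0,42]'
```

```text
time: 24.83
tool_pos: [493.3, 423.7, 81.8]
tcp_rot: [-177.4, 5.3, 51.4]
ft_force: [1.3, -0.2, -0.6]
finger_gap: 49.3
time: 24.92
tool_pos: [493.2, 423.0, 81.4]
tcp_rot: [-177.4, 5.4, 51.4]
ft_force: [0.3, 0.3, -1.0]
finger_gap: 49.4
```

```bash
python3 -m pendant '[1,4,-4,0,42, 1,3,-5,0,42, 0,1,-3,0,42, 0,0,0,0,42, 0,0,0,0,42]';python3 - <<'E'
from bench import viewer
from h import *
for n in("wrist","scene"):
    s=viewer.snapshot(n);cv2.imwrite(f"pics/{n}11.png",s["frame"]);np.savez(f"{n}11.npz",**s)
cv2.imwrite("pics/sc11c.png",cv2.resize(s["frame"][180:320,360:560],None,fx=4,fy=4,interpolation=cv2.INTER_CUBIC))
E
```

```text
time: 25.33
tool_pos: [496.0, 432.2, 70.0]
tcp_rot: [-177.5, 5.3, 51.4]
ft_force: [0.1, 0.4, -0.2]
finger_gap: 49.5
```

View pics/wrist11.png

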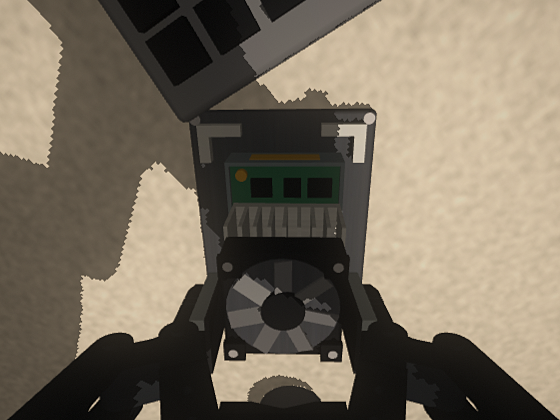

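View pics/sc11c.png

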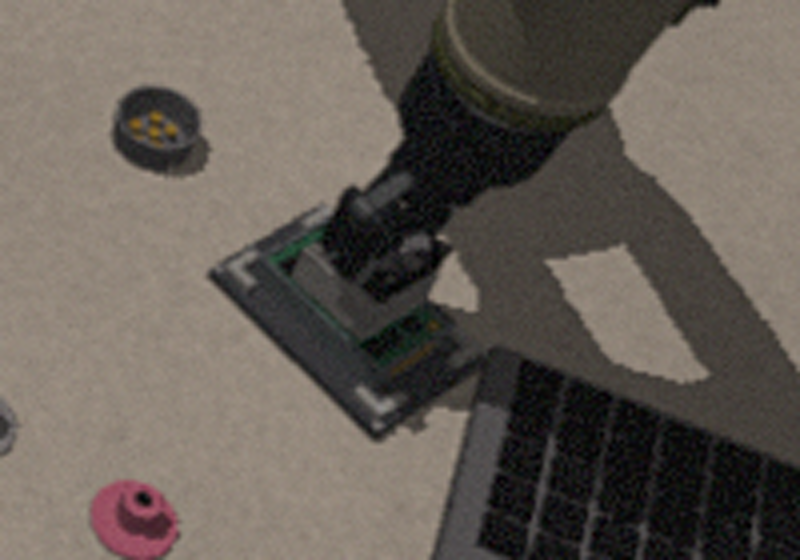

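```bash
python3 - <<'E'
from h import *
s=load("wrist11.npz");P=world(s)
for p in[(283,310),(283,255),(240,345),(330,345),(285,225)]: print(p,P[p[1],p[0]].round(1))
C=np.array([cast(s,u,v,88)[:2] for u,v in[(228,268),(338,268),(333,355),(234,354)]]);print("fan screws",C.mean(0),[np.linalg.norm(C[i]-C[i-1]).round(1) for i in range(4)])
E
```

```text
(283, 310) [498.1 433.1  88.8]
(283, 255) [512.  450.8  84. ]
(240, 345) [473.  430.4  89.9]
(330, 345) [502.3 406.9  88.3]
(285, 225) [512.7 451.9  59.9]
fan screws [496.45792521 431.19280735] [np.float64(43.5), np.float64(41.8), np.float64(43.3), np.float64(42.4)]
```

```bash
python3 -m pendant '[0,-0.5,-2,0,42, 0,0,-1.5,0,42, 0,0,0,0,42]';python3 -m pendant '[0,0,-1.5,0,42, 0,0,0,0,42]';python3 -m pendant '[0,0,-1.2,0,42, 0,0,0,0,42]'
```

```text
time: 25.68
tool_pos: [496.2, 431.8, 67.0]
tcp_rot: [-177.5, 5.2, 51.4]
ft_force: [0.2, 0.8, -0.2]
finger_gap: 48.9
time: 25.85
tool_pos: [496.2, 431.7, 65.4]
tcp_rot: [-177.5, 5.2, 51.4]
ft_force: [-0.3, 0.3, -1.2]
finger_gap: 49.5
time: 26.02
tool_pos: [496.9, 432.0, 65.1]
tcp_rot: [-177.5, 5.1, 51.4]
ft_force: [-0.7, 0.1, 0.3]
finger_gap: 49.4
```

```bash
python3 -m pendant '[-1,-0.5,-1.2,0,42, 0,0,0,0,42]';python3 -m pendant '[0,0,0,0,54, 0,0,0,0,58, 0,0,0,0,62, 0,0,0,0,66, 0,0,0,0,70]';python3 -m pendant '[0,0,3,0,80, 0,0,6,0,85, 0,0,10,0,85, 0,0,12,0,85, 0,0,12,0,85, 0,0,12,0,85, 0,0,6,0,85, 0,0,0,0,85, 0,0,0,0,85]';python3 - <<'E'
from bench import viewer
from h import *
s=viewer.snapshot("wrist");cv2.imwrite("pics/wrist12.png",s["frame"]);np.savez("wrist12.npz",**s)
meas(s,72,95,(495,431),50)
P=world(s);d=np.hypot(P[...,0]-495,P[...,1]-431)
q=P[(P[...,2]>26)&(P[...,2]<33)&(d<60)];print(cv2.minAreaRect(q[:,:2].astype(np.float32)))
q=P[(P[...,2]>74)&(P[...,2]<95)&(d<40)];A=np.c_[q[:,:2]-q[:,:2].mean(0),np.ones(len(q))];print(np.linalg.lstsq(A,q[:,2],rcond=None)[0])
E
```

```text
time: 26.18
tool_pos: [497.0, 432.0, 65.1]
tcp_rot: [-177.6, 4.9, 51.4]
ft_force: [-0.0, -0.1, -1.3]
finger_gap: 49.3
time: 26.6
tool_pos: [495.9, 431.5, 63.9]
tcp_rot: [-177.5, 5.1, 51.4]
ft_force: [0.2, 0.5, -0.3]
finger_gap: 69.8
time: 27.35
tool_pos: [496.5, 432.1, 134.6]
tcp_rot: [-177.6, 4.9, 51.4]
ft_force: [0.2, -0.4, -0.9]
finger_gap: 85.1
[288. 227.] 6912 z [78.  80.8 83.1] c [497.4 432.2] [50.8 50.2] 51.1
((515.9892578125, 459.0898132324219), (27.7852783203125, 60.802947998046875), 54.29916000366211)
[-1.57740706e-02 -1.51900308e-02  8.08754476e+01]
```

View pics/wrist12.png

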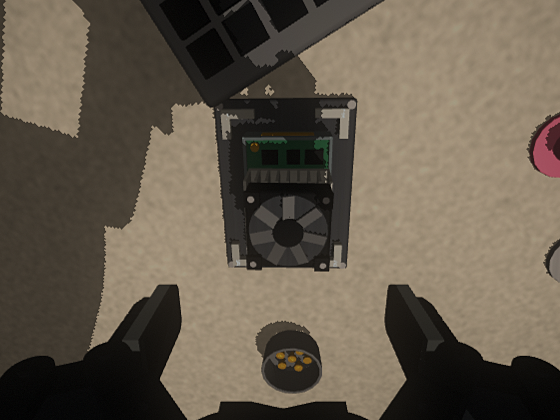

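The fan sits at about (497,432), top at 81 mm, within 2 mm of the heat sink. Stack one is complete. Moving fast to the toroid.

```bash
python3 -m pendant '[0,-25,2,0,85, 1,-40,2,0,85, 1,-40,2,0,85, 1,-40,1,0,85, 1,-40,1,0,85, 1,-40,1,0,85, 1,-40,1,0,85, 1,-40,1,0,85, 1,-40,1,0,85, 1,-40,1,0,85, 1,-40,1,0,85, 1,-40,1,0,85]';python3 -m pendant '[2,-40,1,0,85, 2,-40,1,0,85, 2,-40,1,0,85, 2,-40,1,0,85, 2,-40,1,0,85, 2,-40,1,0,85, 2,-40,1,0,85, 2,-40,1,0,85, 2,-30,1,0,85, 0,0,0,0,85, 0,0,0,0,85]'
```

```text
time: 28.4
tool_pos: [497.4, -43.5, 141.4]
tcp_rot: [-177.1, 5.2, 52.2]
ft_force: [0.3, 0.0, 0.4]
finger_gap: 84.8
time: 29.32
tool_pos: [505.5, -416.6, 142.0]
tcp_rot: [-176.6, 5.3, 51.8]
ft_force: [0.3, 0.6, -0.4]
finger_gap: 85.0
```

Tilt is fixed in the tool frame while the sag is always towards the base. Turning the tool by about 120° should let later sag cancel it, and the toroid is round so any yaw will grip it.

```bash
python3 -m pendant '[0,-2,0,0.12,85, 0,-2,0,0.12,85, 0,-2,0,0.12,85, 0,-2,0,0.12,85, 0,-2,0,0.12,85, 0,-2,0,0.12,85, 0,-2,0,0.12,85, 0,-2,0,0.12,85, 0,-2,0,0.12,85, 0,-2,0,0.12,85, 0,-2,0,0.12,85, 0,-2,0,0.12,85]';python3 -m pendant '[0,0,0,0.12,85, 0,0,0,0.12,85, 0,0,0,0.12,85, 0,0,0,0.12,85, 0,0,0,0.12,85, 0,0,0,0,85, 0,0,0,0,85]'; python3 - <<'E'
from bench import viewer,sensors
from h import *
print(sensors.sense()["joint_pos"])
s=viewer.snapshot("wrist");cv2.imwrite("pics/wrist13.png",s["frame"]);np.savez("wrist13.npz",**s)
P=world(s);print(np.nanmin(P[...,:2].reshape(-1,2),0),np.nanmax(P[...,:2].reshape(-1,2),0))
meas(s,15,40,(512,-440),50)
E
```

```text
time: 30.32
tool_pos: [504.6, -425.5, 132.1]
tcp_rot: [-176.0, 4.6, 137.4]
ft_force: [0.3, -0.3, 0.2]
finger_gap: 84.9
time: 30.9
tool_pos: [504.3, -414.9, 127.6]
tcp_rot: [-176.3, 4.3, 173.4]
ft_force: [-0.2, 0.1, -0.3]
finger_gap: 85.0
[ -43.72802927   14.16101067   88.93710127   -0.40108975   71.25580631
 -126.89557643]
[ 352.08547848 -676.80951845] [ 757.25567772 -191.93416132]
[258. 212.] 4916 z [22.  27.6 29.1] c [ 510.5 -440.8] [59.  58.7] 23.7
```

View pics/wrist13.png

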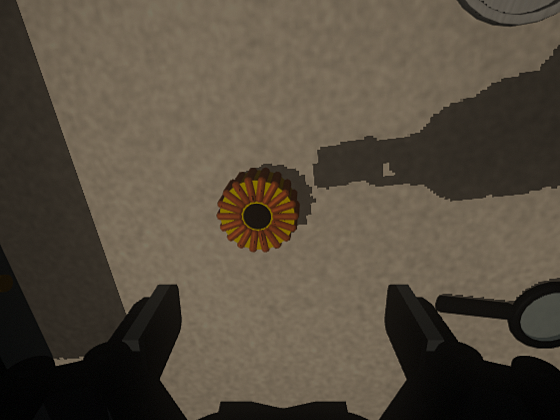

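The toroid is at (258,212) in the wrist view, measured at (510.5,−441), as expected. The tilt now points outward. A fast lift followed by a slow descent should reduce it.

```bash
python3 -m pendant '[0,0,35,0,85, 0,0,38,0,85, 0,0,38,0,85, 0,0,38,0,85, 0,0,0,0,85, 0,0,0,0,85]';python3 -m pendant '[0,-2,-12,0,85, 0,-2,-12,0,85, 0,-2,-12,0,85, 0,-2,-12,0,85, 0,-2,-12,0,85, 0,-2,-12,0,85, 0,-2,-12,0,85, 0,-2,-12,0,85, 0,-2,-12,0,85, 0,-2,-12,0,85, 0,0,0,0,85, 0,0,0,0,85]'
```

```text
time: 31.45
tool_pos: [501.7, -408.2, 277.3]
tcp_rot: [-176.7, 3.8, 172.2]
ft_force: [-0.3, -0.3, -1.5]
finger_gap: 84.8
time: 32.45
tool_pos: [497.3, -425.6, 132.8]
tcp_rot: [-177.2, 3.1, 171.8]
ft_force: [1.0, 0.1, -0.1]
finger_gap: 85.0
```

```bash
python3 -m pendant '[0,0,35,0,85, 0,0,38,0,85, 0,0,38,0,85, 0,0,38,0,85, 0,0,0,0,85, 0,0,0,0,85]';python3 -m pendant '[1,-1,-12,0,85, 1,-1,-12,0,85, 1,-1,-12,0,85, 1,-1,-12,0,85, 1,-1,-12,0,85, 1,-1,-12,0,85, 1,-1,-12,0,85, 1,-1,-12,0,85, 1,-1,-12,0,85, 1,-1,-12,0,85, 0,0,0,0,85, 0,0,0,0,85]';  python3 -m pendant '[0,0,35,0,85, 0,0,38,0,85, 0,0,38,0,85, 0,0,38,0,85, 0,0,0,0,85, 0,0,0,0,85]';python3 -m pendant '[1,-1,-12,0,85, 1,-1,-12,0,85, 1,-1,-12,0,85, 1,-1,-12,0,85, 1,-1,-12,0,85, 1,-1,-12,0,85, 1,-1,-12,0,85, 1,-1,-12,0,85, 1,-1,-12,0,85, 1,-1,-12,0,85, 0,0,0,0,85, 0,0,0,0,85]'
```

```text
time: 32.95
tool_pos: [495.4, -423.4, 288.7]
tcp_rot: [-177.3, 3.0, 171.8]
ft_force: [-0.5, -0.0, -2.0]
finger_gap: 84.9
time: 33.95
tool_pos: [503.1, -430.9, 147.3]
tcp_rot: [-177.7, 2.5, 171.7]
ft_force: [-0.1, 0.2, 0.5]
finger_gap: 85.3
time: 34.45
tool_pos: [500.8, -428.6, 302.9]
tcp_rot: [-177.7, 2.4, 171.7]
ft_force: [-0.6, 0.3, -0.9]
finger_gap: 85.1
time: 35.45
tool_pos: [508.5, -436.3, 161.4]
tcp_rot: [-178.1, 1.9, 171.7]
ft_force: [-0.6, 0.2, 0.3]
finger_gap: 85.1
```

Tilt is down to 2.7°. Descending on the toroid, aiming at (512,−440.7).

```bash
python3 -m pendant '[0.4,-0.5,-12,0,85, 0.4,-0.5,-12,0,85, 0.4,-0.5,-12,0,85, 0.4,-0.5,-12,0,85, 0.4,-0.5,-12,0,85, 0.4,-0.5,-12,0,85, 0,0,-12,0,85, 0,0,-8,0,85, 0,0,0,0,85, 0,0,0,0,85]'
```

```text
time: 36.28
tool_pos: [511.1, -439.7, 60.3]
tcp_rot: [-178.0, 2.0, 171.7]
ft_force: [-0.6, -0.2, 0.4]
finger_gap: 85.0
```

```bash
python3 - <<'E'
from bench import viewer
from h import *
s=viewer.snapshot("wrist");P=world(s);d=np.hypot(P[...,0]-512,P[...,1]+440)
q=P[(P[...,2]>18)&(P[...,2]<34)&(d<38)];print(cv2.minEnclosingCircle(q[:,:2].astype(np.float32)))
E
python3 -m pendant '[0,0,-12,0,85, 0,0,-12,0,85, 0,0,-12,0,85, 0,0,-8,0,85, 0,0,-2,0,85, 0,0,0,0,85, 0,0,0,0,85]'
```

```text
((510.85015869140625, -440.86297607421875), 30.014158248901367)
time: 36.92
tool_pos: [511.7, -440.3, 11.0]
tcp_rot: [-178.0, 2.1, 171.7]
ft_force: [-0.0, -0.1, -0.5]
finger_gap: 85.0
```

```bash
python3 -m pendant '[0,-0.3,-4,0,85, 0,0,0,0,85, 0,0,0,0,52, 0,0,0,0,52, 0,0,0,0,52, 0,0,0,0,52, 0,0,0,0,52, 0,0,0,0,52, 0,0,0,0,52]' 80; python3 -m pendant '[0,0,6,0,52, 0,0,10,0,52, 0,0,15,0,52, 0,0,20,0,52, 0,0,25,0,52, 0,0,15,0,52, 0,0,0,0,52]';python3 - <<'E'
from bench import viewer
import cv2
s=viewer.snapshot("wrist");cv2.imwrite("pics/wrist14.png",s["frame"])
E
```

```text
time: 37.67
tool_pos: [512.7, -441.6, 8.9]
tcp_rot: [-177.9, 2.2, 171.7]
ft_force: [-0.6, 0.6, -0.5]
finger_gap: 57.6
time: 38.25
tool_pos: [509.5, -438.4, 102.8]
tcp_rot: [-178.1, 1.8, 171.7]
ft_force: [1.6, -0.9, -3.0]
finger_gap: 57.2
```

View pics/wrist14.png

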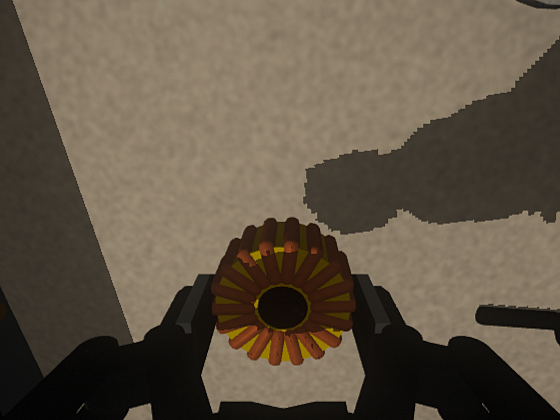

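```bash
python3 -m pendant '[-10,12,2,0,52, -18,21,2,0,52, -18,21,2,0,52, -18,21,2,0,52, -18,21,2,0,52, -18,21,2,0,52, -18,21,2,0,52, -14,16,2,0,52, 0,0,0,0,52, 0,0,0,0,52]';python3 -m pendant '[0,0,0,0,52]';python3 - <<'E'
from bench import viewer
from h import *
s=viewer.snapshot("wrist");cv2.imwrite("pics/wrist15.png",s["frame"]);np.savez("wrist15.npz",**s)
E
```

```text
time: 39.13
tool_pos: [365.7, -272.7, 105.0]
tcp_rot: [-178.6, 1.1, 171.7]
ft_force: [0.3, -0.8, -3.5]
finger_gap: 57.4
time: 39.22
tool_pos: [365.3, -272.3, 104.3]
tcp_rot: [-178.7, 1.1, 171.7]
ft_force: [0.5, 0.2, -4.2]
finger_gap: 57.5
```

View pics/wrist15.png

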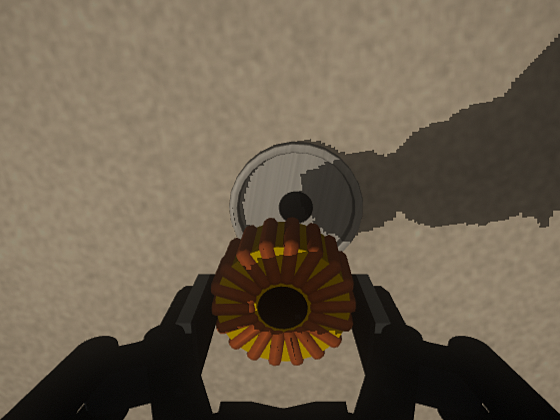

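```bash
python3 - <<'E'
from h import *
s=load("wrist15.npz");print(cast(s,295.5,207,4))
P=world(s);d=np.hypot(P[...,0]-365,P[...,1]+265);m=(P[...,2]>8)&(P[...,2]<16)&(d<60);q=P[m];print(len(q),cv2.minEnclosingCircle(q[:,:2].astype(np.float32)))
for p in[(283,270),(283,308)]:print(P[p[1],p[0]])
E
```

```text
[ 362.63403136 -264.77194396    4.        ]
2539 ((362.4765625, -264.9822082519531), 45.789695739746094)
[ 347.01959161 -268.68605428  123.61753764]
[ 364.82280863 -271.30118731  122.02622484]
```

```bash
python3 -m pendant '[0,3,-8,0,52, 0,3,-12,0,52, 0,0,-14,0,52, 0,0,-14,0,52, 0,0,-10,0,52, 0,0,-5,0,52, 0,0,0,0,52, 0,0,0,0,52]'
```

```text
time: 39.93
tool_pos: [367.8, -268.6, 35.8]
tcp_rot: [-178.7, 1.1, 171.6]
ft_force: [-0.6, 0.5, -3.4]
finger_gap: 57.1
```

```bash
python3 -m pendant '[-3,2.5,-4,0,52, -0.5,0.5,-5,0,52, 0,0,-4,0,52, 0,0,0,0,52, 0,0,0,0,52]'; python3 -m pendant '[0,0,-3,0,52, 0,0,0,0,52]'
```

```text
time: 40.35
tool_pos: [365.3, -266.6, 23.6]
tcp_rot: [-178.5, 1.3, 171.6]
ft_force: [-0.2, -0.5, -3.7]
finger_gap: 57.2
time: 40.52
tool_pos: [365.6, -266.9, 20.8]
tcp_rot: [-178.5, 1.3, 171.6]
ft_force: [-1.2, -0.5, -3.2]
finger_gap: 57.5
```

```bash
python3 -m pendant '[-0.6,0.8,-3,0,52, 0,0,-2,0,52, 0,0,0,0,52]'; python3 -m pendant '[0,0,-1.5,0,52, 0,0,0,0,52]'
```

```text
time: 40.77
tool_pos: [365.4, -266.4, 15.8]
tcp_rot: [-178.5, 1.4, 171.6]
ft_force: [-0.7, -0.3, -3.3]
finger_gap: 57.6
time: 40.93
tool_pos: [365.3, -266.3, 14.1]
tcp_rot: [-178.5, 1.4, 171.6]
ft_force: [-0.3, 0.9, -4.1]
finger_gap: 57.1
```

```bash
python3 -m pendant '[0,0,-1.2,0,52, 0,0,0,0,52]'; python3 -m pendant '[0,0,-1.2,0,52, 0,0,0,0,52]'
```

```text
time: 41.1
tool_pos: [365.5, -266.6, 13.2]
tcp_rot: [-178.5, 1.4, 171.6]
ft_force: [0.5, 0.2, -2.1]
finger_gap: 57.2
time: 41.27
tool_pos: [365.8, -266.8, 13.3]
tcp_rot: [-178.5, 1.4, 171.6]
ft_force: [0.7, -0.6, -3.3]
finger_gap: 57.4
```

```bash
python3 -m pendant '[0,0,-0.5,0,60, 0,0,0,0,64, 0,0,0,0,68, 0,0,0,0,72, 0,0,0,0,76, 0,0,0,0,80]'; python3 -m pendant '[0,0,6,0,85, 0,0,20,0,85, 0,0,30,0,85, 0,0,30,0,85, 0,0,20,0,85, 0,0,0,0,85]';python3 - <<'E'
from bench import viewer
from h import *
s=viewer.snapshot("wrist");cv2.imwrite("pics/wrist16.png",s["frame"]);np.savez("wrist16.npz",**s)
P=world(s);d=np.hypot(P[...,0]-365,P[...,1]+265)
q=P[(P[...,2]>22)&(P[...,2]<45)&(d<50)];print("tor",np.median(q[:,2]),cv2.minEnclosingCircle(q[:,:2].astype(np.float32)))
q=P[(P[...,2]>8)&(P[...,2]<15)&(d<55)];print("seat",cv2.minEnclosingCircle(q[:,:2].astype(np.float32)))
E
```

```text
time: 41.77
tool_pos: [367.5, -268.3, 14.1]
tcp_rot: [-178.3, 1.6, 171.6]
ft_force: [0.4, 0.0, -0.6]
finger_gap: 79.9
time: 42.27
tool_pos: [365.0, -266.0, 124.2]
tcp_rot: [-178.5, 1.4, 171.6]
ft_force: [0.0, -0.4, 1.0]
finger_gap: 85.0
tor 31.680242403029055 ((364.4227294921875, -266.1800537109375), 29.796602249145508)
seat ((362.50286865234375, -265.0599670410156), 46.00043869018555)
```

View pics/wrist16.png

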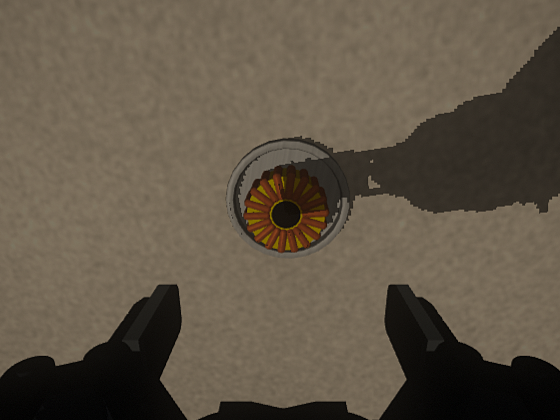

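The toroid is seated (top 31.7 mm, 2 mm off centre). Moving to the grey clamp with jaws partly open to clear the neighbouring knobs.

```bash
python3 -m pendant '[10,18,2,0,60, 19,34,2,0,50, 19,34,2,0,50, 19,34,2,0,50, 19,34,2,0,50, 19,34,2,0,50, 19,34,2,0,50, 19,34,2,0,50, 19,34,2,0,50, 19,34,2,0,50, 19,34,2,0,50, 19,34,2,0,50]';python3 -m pendant '[19,34,0,0,50, 19,34,0,0,50, 14,24,0,0,50, 0,0,0,0,50, 0,0,0,0,50]'
```

```text
time: 43.32
tool_pos: [580.2, 140.4, 134.5]
tcp_rot: [-178.2, 0.6, 170.9]
ft_force: [0.8, -1.9, 1.1]
finger_gap: 50.0
time: 43.73
tool_pos: [631.7, 245.3, 124.2]
tcp_rot: [-178.1, 0.0, 171.3]
ft_force: [-1.2, -0.7, 0.1]
finger_gap: 49.8
```

```bash
python3 - <<'E'
from bench import viewer
from h import *
s=viewer.snapshot("wrist");cv2.imwrite("pics/wrist17.png",s["frame"]);np.savez("wrist17.npz",**s)
P=world(s);d=np.hypot(P[...,0]-646,P[...,1]-238)
q=P[(P[...,2]>20)&(P[...,2]<32)&(d<30)];print(len(q),np.median(q[:,2]),cv2.minEnclosingCircle(q[:,:2].astype(np.float32)))
q=P[(P[...,2]>3)&(P[...,2]<9)&(d<32)];print("disc",cv2.minEnclosingCircle(q[:,:2].astype(np.float32)))
E
```

```text
736 27.369674386522977 ((644.64697265625, 239.6913299560547), 10.964762687683105)
disc ((645.0066528320312, 241.49745178222656), 25.502492904663086)
```

View pics/wrist17.png

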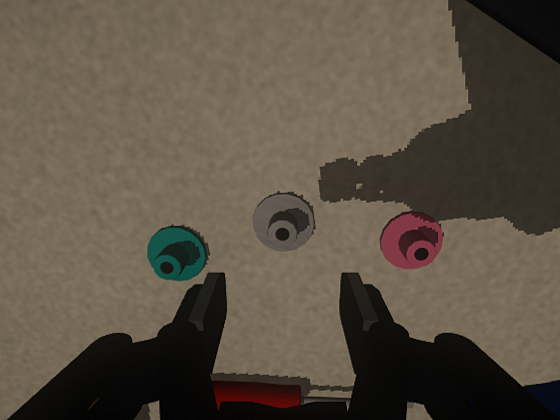

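```bash
python3 -m pendant '[4,-2,-8,0,50, 4,-2,-14,0,50, 3,0,-14,0,50, 0,0,-14,0,50, 0,0,-10,0,50, 0,0,-5,0,50, 0,0,0,0,50, 0,0,0,0,50]'
```

```text
time: 44.45
tool_pos: [639.3, 233.0, 47.3]
tcp_rot: [-177.9, -0.4, 170.9]
ft_force: [0.1, 0.2, 0.4]
finger_gap: 49.9
```

```bash
python3 -m pendant '[3,3,-3,0,50, 3,2,-4,0,50, 1,1,-4,0,50, 0,0,0,0,50, 0,0,0,0,50]'
```

```text
time: 44.87
tool_pos: [648.7, 240.6, 37.8]
tcp_rot: [-178.0, -0.2, 170.9]
ft_force: [-0.6, 0.4, 0.2]
finger_gap: 50.2
```

```bash
python3 -m pendant '[-2,-1,-5,0,50, -0.5,-0.5,-7,0,50, 0,0,-7,0,50, 0,0,-5,0,50, 0,0,-2,0,50, 0,0,0,0,50, 0,0,0,0,50]'
```

```text
time: 45.45
tool_pos: [645.6, 239.1, 9.0]
tcp_rot: [-178.0, -0.2, 171.0]
ft_force: [-0.3, 0.1, 0.1]
finger_gap: 50.0
```

```bash
python3 -m pendant '[0,0,0,0,16, 0,0,0,0,16, 0,0,0,0,16, 0,0,0,0,16, 0,0,0,0,16, 0,0,0,0,16, 0,0,0,0,16]' 40; python3 -m pendant '[0,0,6,0,16, 0,0,15,0,16, 0,0,25,0,16, 0,0,30,0,16, 0,0,30,0,16, 0,0,15,0,16, 0,0,0,0,16]';python3 - <<'E'
from bench import viewer
import cv2
s=viewer.snapshot("wrist");cv2.imwrite("pics/wrist18.png",s["frame"])
E
```

```text
time: 46.03
tool_pos: [646.2, 239.2, 10.0]
tcp_rot: [-178.0, -0.1, 171.0]
ft_force: [-0.4, -0.6, -0.6]
finger_gap: 20.6
time: 46.62
tool_pos: [643.2, 238.4, 139.6]
tcp_rot: [-177.9, -0.3, 171.0]
ft_force: [0.7, 0.4, 0.3]
finger_gap: 20.3
```

View pics/wrist18.png

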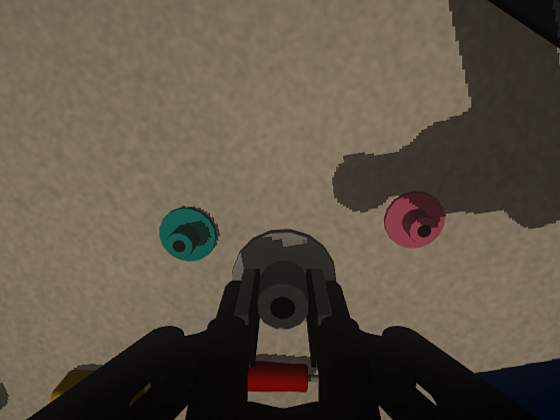

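```bash
python3 -m pendant '[-10,-18,2,0,16, -19,-34,2,0,16, -19,-34,2,0,16, -19,-34,2,0,16, -19,-34,2,0,16, -19,-34,2,0,16, -19,-34,2,0,16, -19,-34,2,0,16, -19,-34,2,0,16, -19,-34,2,0,16, -19,-34,2,0,16, -19,-34,2,0,16]';python3 -m pendant '[-19,-34,0,0,16, -19,-34,0,0,16, -9,-17,0,0,16, 0,0,0,0,16, 0,0,0,0,16, 0,0,0,0,16]'
```

```text
time: 47.67
tool_pos: [406.1, -159.1, 149.2]
tcp_rot: [-178.0, -1.1, 171.7]
ft_force: [0.8, -0.8, -1.0]
finger_gap: 20.5
time: 48.17
tool_pos: [348.8, -250.8, 144.0]
tcp_rot: [-178.1, -1.5, 171.1]
ft_force: [0.4, 1.7, -0.7]
finger_gap: 20.3
```

```bash
python3 -m pendant '[5,-5,-6,0,16, 6,-5,-12,0,16, 4,-3,-14,0,16, 0,0,-14,0,16, 0,0,-8,0,16, 0,0,0,0,16, 0,0,0,0,16]';python3 -m pendant '[0,0,0,0,16]'
```

```text
time: 48.75
tool_pos: [368.2, -256.0, 85.8]
tcp_rot: [-178.3, -1.6, 171.7]
ft_force: [-0.6, -0.2, -0.9]
finger_gap: 20.2
time: 48.83
tool_pos: [368.3, -255.3, 85.9]
tcp_rot: [-178.4, -1.6, 171.8]
ft_force: [0.3, -0.1, -1.0]
finger_gap: 20.1
```

```bash
python3 -m pendant '[-1,-5,-4,0,16, -1,-4,-8,0,16, 0,-1,-8,0,16, 0,0,-4,0,16, 0,0,0,0,16, 0,0,0,0,16]';python3 - <<'E'
from bench import viewer
from h import *
s=viewer.snapshot("wrist");cv2.imwrite("pics/wrist19.png",s["frame"]);np.savez("wrist19.npz",**s)
E
```

```text
time: 49.33
tool_pos: [367.4, -267.3, 61.8]
tcp_rot: [-178.2, -1.4, 171.8]
ft_force: [0.3, 0.0, -1.5]
finger_gap: 20.4
```

View pics/wrist19.png

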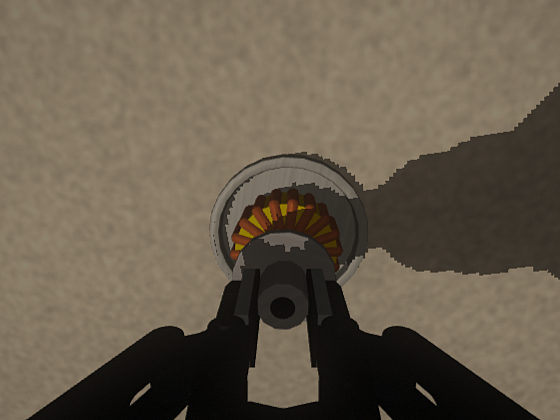

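```bash
python3 -m pendant '[-1.2,0.6,-5,0,16, 0,0,-6,0,16, 0,0,-4,0,16, 0,0,0,0,16, 0,0,0,0,16]';python3 -m pendant '[0,0,-1.5,0,16, 0,0,0,0,16]'
```

```text
time: 49.8
tool_pos: [366.2, -266.6, 45.6]
tcp_rot: [-178.2, -1.4, 171.8]
ft_force: [0.3, 0.3, -0.0]
finger_gap: 20.6
time: 49.97
tool_pos: [366.2, -266.5, 43.8]
tcp_rot: [-178.2, -1.4, 171.8]
ft_force: [-0.1, 0.7, -0.8]
finger_gap: 20.6
```

```bash
python3 -m pendant '[0,0,-1.5,0,16, 0,0,0,0,16]';python3 -m pendant '[0,0,-1.2,0,16, 0,0,0,0,16]'
```

```text
time: 50.13
tool_pos: [366.4, -266.7, 42.5]
tcp_rot: [-178.2, -1.3, 171.8]
ft_force: [0.3, -0.3, -0.8]
finger_gap: 20.4
time: 50.3
tool_pos: [366.6, -266.9, 41.5]
tcp_rot: [-178.2, -1.3, 171.8]
ft_force: [-1.1, 0.4, -0.9]
finger_gap: 19.8
```

```bash
python3 -m pendant '[0,0,-1.2,0,16, 0,0,0,0,16]'
```

```text
time: 50.47
tool_pos: [367.0, -267.4, 41.4]
tcp_rot: [-178.1, -1.3, 171.8]
ft_force: [-0.2, 0.5, -0.2]
finger_gap: 20.2
```

In contact now; open slowly, then raise.

```bash
python3 -m pendant '[0,0,0,0,25, 0,0,0,0,28, 0,0,0,0,32, 0,0,0,0,36, 0,0,0,0,40]'; python3 -m pendant '[0,0,6,0,45, 0,0,15,0,50, 0,0,25,0,60, 0,0,30,0,60, 0,0,30,0,60, 0,0,10,0,60, 0,0,0,0,60, 0,0,0,0,60]';python3 - <<'E'
from bench import viewer
from h import *
s=viewer.snapshot("wrist");cv2.imwrite("pics/wrist20.png",s["frame"]);np.savez("wrist20.npz",**s)
P=world(s);d=np.hypot(P[...,0]-366,P[...,1]+266)
for n,a,b in(("knob",50,65),("disc",34.5,40),("tor",20,33.5),("seat",8,15)):
    q=P[(P[...,2]>a)&(P[...,2]<b)&(d<55)];print(n,len(q),np.median(q[:,2]),cv2.minEnclosingCircle(q[:,:2].astype(np.float32)))
E
```

```text
time: 50.88
tool_pos: [367.5, -267.7, 41.7]
tcp_rot: [-178.1, -1.2, 171.8]
ft_force: [0.1, 0.1, 0.3]
finger_gap: 40.0
time: 51.55
tool_pos: [365.0, -265.5, 162.7]
tcp_rot: [-178.2, -1.4, 171.8]
ft_force: [-0.1, -0.2, -0.0]
finger_gap: 59.8
knob 724 59.352815005516945 ((366.1634521484375, -266.9237365722656), 10.994637489318848)
disc 1984 37.47985174845067 ((366.62109375, -265.057861328125), 25.61888313293457)
tor 1224 31.42468618606088 ((364.89471435546875, -266.3877258300781), 30.24274444580078)
seat 2423 12.172918614424399 ((362.870361328125, -264.8841247558594), 46.08144760131836)
```

View pics/wrist20.png

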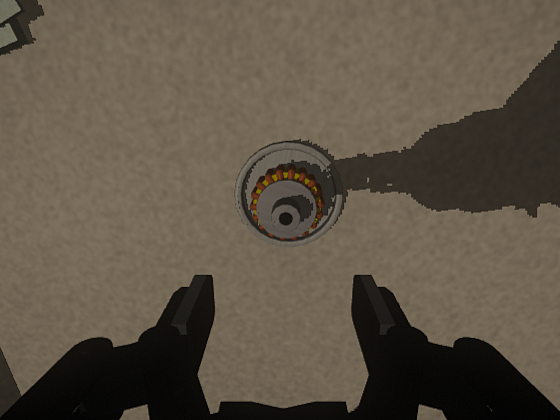

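The clamp is about 1.5 mm off the toroid centre, at the right height. Final check of everything with the fixed cameras.

```bash
python3 - <<'E'
from bench import viewer
from h import *
for n in("top","scene"):
    s=viewer.snapshot(n);cv2.imwrite(f"pics/{n}21.png",s["frame"]);P=world(s);print(n)
    def rect(c,r,a,b,t):
        d=np.hypot(P[...,0]-c[0],P[...,1]-c[1]);q=P[(P[...,2]>a)&(P[...,2]<b)&(d<r)]
        if len(q)>5:x=cv2.minAreaRect(q[:,:2].astype(np.float32));print(t,len(q),np.median(q[:,2]).round(1),np.round(x[0],1),np.round(x[1],1),round(x[2],1))
    rect((495,431),45,74,95,"fan");rect((495,431),45,52,66,"hs");rect((495,431),58,24,33,"module")
    rect((396,298),45,6,40,"pot");rect((629,-225),80,5,20,"lens");rect((366,-266),40,45,70,"knob")
cv2.imwrite("pics/sc21c.png",cv2.resize(s["frame"][120:300,160:500],(800,424),interpolation=cv2.INTER_CUBIC))
E
```

```text
top
fan 438 78.4 [498.3 430.7] [50.6 50.9] 51.1
hs 84 59.5 [497.6 413.1] [71.9 39.7] 1.5
module 270 26.6 [496.  430.2] [97.8 60.3] 51.9
pot 218 16.8 [396.1 298.4] [54.9 53.1] 48.8
lens 451 7.0 [ 620.1 -237.8] [121.1  64. ] 60.7
knob 15 56.7 [ 374.8 -266.4] [12.  5.] 87.0
scene
fan 431 79.7 [500.6 430.8] [50.5 55. ] 51.5
hs 131 58.5 [515.4 432.2] [40.  75.6] 5.1
module 410 27.8 [497.4 429.8] [97.  62.5] 52.6
pot 282 16.9 [396.4 298.5] [57.1 52.6] 10.6
lens 476 7.5 [ 621.  -237.8] [121.5  64.2] 60.7
knob 53 56.3 [ 368.2 -266.7] [20.5 21.9] 43.2
```

View pics/sc21c.png

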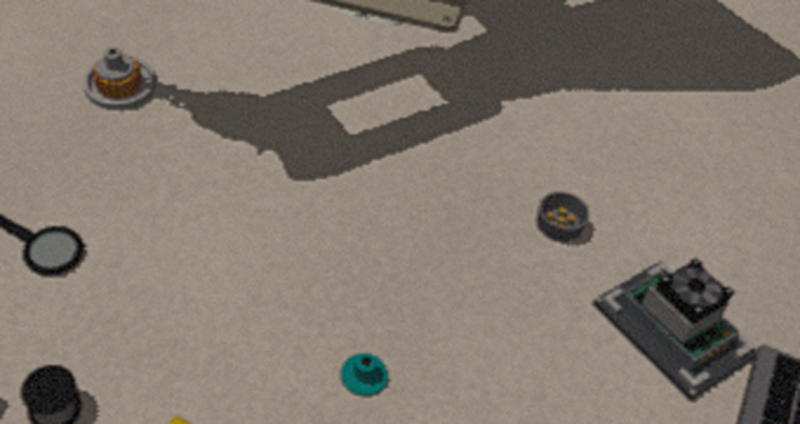

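View pics/top21.png

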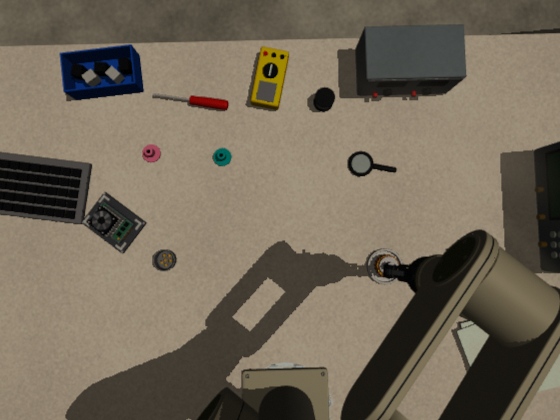

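Both assemblies stand upright, and the pot and lens have not moved. Handing in.

```bash
python3 -c "
from bench import job
print(job.hand_in())"
```

```text
the job is handed in; nothing more can be done
None
```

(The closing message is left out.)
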